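# Close the casting mould on the turntable

## Robot

A 7-joint arm with a two-finger parallel gripper is mounted at the origin on the work surface. World frame = base frame: x ahead of the robot, y to its left, z up, the work surface at z = 0. Lengths are in m, angles in degrees, forces in N, time in s.
With the tool pointing down it reaches from about 0.35 to 0.9 m from the base axis. Payload 19.9 kg.
Tool frame: the origin (TCP) lies at the centre of the arm's flange, where the gripper is bolted on; the fingertips stand 199 mm ahead of it and the grasp point (between the pads) lies 180 mm ahead of it; z points along the fingers, y is the direction in which the jaws open and shut (so a half turn about z gives the same grasp; the last joint's range is limited). The gripper opens to 94 mm and grips with 3 to 60 N. Pads are 16 mm wide; open, the fingers measure 119 mm over their backs; the gripper's body (75 mm by 177 mm) begins 78 mm behind the grasp point.
Start: joints at [74.57, 23.915, -0.59, 92.452, 0.269, 63.638, -3.037], TCP at [0.141, -0.609, 0.405] pointing down, gripper open.
Joint ranges: [-161.28, 161.28], [-22.2, 115.67], [-73.04, 71.86], [3.21, 147.25], [-68.34, 248.33], [10.77, 114.83], [-161.83, 161.83]. Speed limits (degrees/s): [108.29, 108.29, 136.94, 136.94, 172.46, 172.46, 172.46].

## Interface

Orientations are given as [roll, pitch, yaw] about the fixed x, y, z axes, in that order (R = Rz(yaw) Ry(pitch) Rx(roll)).
In Python, from plant import * gives the robot as it stands.
- The arm moves only by the tool carry_out, never from a script. Its argument "moves" is one flat list of numbers, 7 for each row, row after row: the shift along the tool's x, y, z in mm, then the turn, a rotation vector about the tool's x, y, z in degrees, then the opening in per cent of the stroke, from 0 (shut) to 100 (fully open). In form: [x, y, z, ax, ay, az, grip, x, y, z, ax, ay, az, grip, ...]. A call has exactly 8 rows; each row is the pose to reach, as a shift and turn from the pose commanded when the call began, along the tool's axes at that moment; what a row does not reach only later rows make up. A row lasts 1/8 s, in which the tool goes at most 62.5 mm and 10.7 degrees, less where a joint would pass 70% of its speed; a pose out of reach is approached as far as the arm can. A call with a gripper value outside its range is refused whole. The fingers move at their own pace and stop on an object; "force" is the grip in N (left out, the last holds). Time passes only in rows, so rows that repeat a pose let the fingers close, or fill a call up. It gives the time, the measured TCP pose, the force and the opening at its end, in the units of the state.
- read_state(): the state, without advancing time (a new reading comes with each control period).
- capture(name): name is "side" or "top"; returns the picture (420x560x3 uint8, red, green, blue); there is no depth.
- camera_model(name): a dict with "fovy" (degrees; the focal length in pixels is half the picture's height over the tangent of half this angle, whatever the lens; pixels are square), "cx", "cy" (the principal point, pixels), "cam_to_world" (4x4, takes a point from camera to world coordinates). Camera axes: x right, y down, z forward; pixel columns grow to the right and rows downward; lengths in m; the calibration is good to about 2 mm. A picture is of the moment at which its call begins. camera_model takes no time and is no camera call.
- hand_in(): hands the job in, once; it reports no verdict.
The state is a dict: "clock": time; "joint_positions": joint angles; "joint_velocities": joint speeds; "joint_efforts": joint torques, N m; "tcp_pos": TCP position; "ee_rot": TCP orientation; "ft_force": force on the tool from outside, world axes, zero at the start; "wrist_torque": the same for the moment, N m; "gripper_width": opening from 0.0 (shut) to 1.0 (fully open).
Only numpy, scipy, OpenCV 4.12 (cv2) and the standard library are available. Lean on these libraries where they do the work, as an engineer would, in place of code of your own. Each camera call takes 0.05 s, during which the arm holds its last target.

## Task

Close the plaster casting mould that stands on the turntable: swing the latch fully clear, then lift the white top half off its wooden battens by its grip and lower it gently over the two brass pins, grip upwards, without slamming it down. It will stop proud on the stiff lift-out pad, so press it down until it lies flush all round, then swing the latch fully back over it. Leave the terracotta slab and the other things on the table where they are.

Things in the scene. Friction and masses are not known exactly. Their poses are not given: they have to be found in the camera images.
- mould_face (a point): Centre of the level top face of the lower mould half, a damp-grey plaster block 160 (x) x 100 (y) x 30 mm, face 90 mm above the table; z up. Two upright brass pins stand on it at x = -55 and +55 mm, y = 0: 12 mm diameter, 26 mm tall, the top 9 mm tapering to 5 mm. A square 50 mm aluminium lift-out pad in its middle stands up to 9 mm out of the face.
- lift_pad (a joint): How far the lift-out pad is pushed down, m: 0 = its top 9 mm above the face, 0.009 = level with it, stop at 0.010. No spring: a stiff sliding fit that stays where it is left and needs about 10 N to move. That is more than the top half's weight (2.9 to 4.9 N), so press that near its middle with some 6 to 20 N extra.
- latch (a joint): Latch angle, rad. 0 = closed, tongue pointing over the mould (along -y of mould_face). It grows counter-clockwise seen from above to 1.57 = open, tongue along +x of mould_face; stop at 1.62. Stays where it is left; about 1 N at the red peg moves it. Starts nearly closed (up to 0.4). Fully clear: over 1.35; fully back: under 0.15.
- latch_pivot (a point): On the latch's vertical axis, half-way up its bar: at x = 0, y = +74 mm of mould_face, 26.5 mm above the face. Flat steel bar 16 mm wide, 8 mm thick; tongue 52 mm long from the axis, tail 70 mm the other way. Its underside passes 2.5 mm above the flush plate, so it cannot swing over a plate still proud.
- latch_peg (a point): Centre of the red upright peg on the latch's tail, 60 mm from the pivot axis, opposite the tongue: 14 mm diameter, 35 mm tall above the bar, top 17.5 mm above this point. From the pivot it lies along +y of mould_face when closed, along -x when open. Push it, or take it from above, along its arc about latch_pivot.
- top_half_grip (a point): Centre of the dark wooden grip of the white plaster top half, the thing to grasp: a bar 60 mm long (x), 22 mm thick (y: fingers close along y), 34 mm tall, in the middle of the plate's top. Its top is 17 mm above this point, the plate's top face 17 mm and the plate's underside 37 mm below it. z up.
- top_half_seat (a point): Centre of the underside of the top half's plate, which is 150 (x) x 90 (y) x 20 mm with two through holes of 15 mm diameter at x = -55 and +55 mm, y = 0. It fits either way round. Flush: this point coincides with mould_face. It starts 40 mm above the table, on two wooden battens (110 x 20 mm, 40 mm high, 80 mm apart).
- slab: Terracotta slab 130 x 100 x 18 mm without grip, on the other pair of battens; origin at the centre of its underside. Leave alone. It may lie left or right.
- tub: Grey tub with white cap, 84 mm diameter, 100 mm tall; origin under its centre. Leave alone.
- bowl: Terracotta bowl, 120 mm rim, 60 mm tall; origin under its centre. Leave alone.
- roller: Yellow rolling pin with wooden handles, 320 mm long (x), 50 mm high, lying beyond the turntable; origin under its centre. Leave alone.
- brush: Brush lying on the right, along its x. Leave alone.
- glaze: Blue jar with black cap, 60 mm diameter, 130 mm tall; origin under its centre. Leave alone.
- top_half: The whole white top half, 0.3 to 0.5 kg; its origin is the point top_half_seat.
- mould: Fixed metal turntable (it does not turn; disc 270 mm in diameter, top 60 mm above the table) carrying the lower mould half; its origin is on the table, 90 mm below mould_face, same axes.

How it is judged (in metres and radians):
On the way, in this order (a step that is already met when the one before it is completed fails the run):
1. the latch is swung clear (past 1.3 rad) while the top half is still on its battens (value of joint latch above 1.3 rad and distance of top_half_seat from where it was at the start of the episode below 0.03 m), for 0.1 s.
2. the top half is lifted off its battens (height (world z) of top_half_seat above 0.08 m), for 0.1 s.
3. the top half lies flush on the lower half over both pins, the latch still open (z of top_half_seat in the frame of mould_face between -0.003 and 0.0025 m and horizontal distance between top_half_seat and mould_face below 0.004 m and angle between the x axis of top_half_seat and the x axis of mould_face, either way round below 0.07 rad and angle between top_half_seat's own z axis and vertical below 0.03 rad and value of joint latch above 0.8 rad), for 0.2 s.
At the end, for the whole second after the job is handed in: The top half lies at rest and flush on the lower half over both pins, grip up (underside within 2.5 mm of the face, centred within 4 mm, level within 0.03 rad, long sides parallel within 0.07 rad), the lift-out pad sunk, and the latch swung back over it to within 0.2 rad of closed (z of top_half_seat in the frame of mould_face between -0.003 and 0.0025 m and horizontal distance between top_half_seat and mould_face below 0.004 m and angle between the x axis of top_half_seat and the x axis of mould_face, either way round below 0.07 rad and angle between top_half_seat's own z axis and vertical below 0.03 rad and value of joint latch below 0.2 rad and linear speed of top_half below 0.02 m/s and value of joint lift_pad above 0.0065 m); the robot touches nothing.
It fails at once if a bystander is moved more than 30 mm (distance of any of slab, tub, bowl, roller, brush, glaze from where it was at the start of the episode above 0.03 m).
It fails at once if the top half is slammed or forced onto the mould (more than 80 N) (contact force between top_half and mould above 80 N).
It also fails if it takes over 69 s, if anything falls off the work surface, if the arm or the gripper's body presses on something with over 40 N, if the wrist force passes 120 N, or if a joint passes its speed limit or range.

## Working session

There is one attempt and no reset: what is moved stays moved. The work goes in short steps, Python scripts to look and compute and a tool call to move; the robot and the scene stay as the last step left them, time stands still between calls to the robot, and variables do not carry over. Pictures are saved under pics/ and viewed, and the job is handed in when it is done.

Besides the shell and the picture viewer there is one more tool, called after "Emit:" in YAML: its name, and indented under it one key for each argument. carry_out: Moves the arm, as the interface text tells. Its arguments: {"type":"object","properties":{"moves":{"type":"array"},"force":{"type":"number"}},"required":["moves"]}

```bash
ls; mkdir -p pics
python3 - <<'E'
from plant import *
import cv2
print(read_state())
for n in ("side","top"):
    im=capture(n); cv2.imwrite(f"pics/{n}0.png",im[:,:,::-1]); m=camera_model(n); print(n,m)
E
```

```text
pics
{'clock': 0.0, 'joint_positions': array([74.57043857, 23.94846502, -0.59257687, 92.48485648,  0.26773457,
       63.63756251, -3.03616515]), 'joint_velocities': array([ 0.00922697, -0.12224729, -0.02289791, -0.05727638,  0.01698014,
       -0.00359921,  0.03328293]), 'joint_efforts': array([-1.13946768e-03, -8.51257610e+01,  6.38039410e-01, -4.26002884e+01,
       -4.89604566e-02,  1.85922539e-02,  1.79782301e-04]), 'tcp_pos': array([ 0.14114388, -0.60872005,  0.40402521]), 'ee_rot': array([-1.79930560e+02,  2.89637257e-03,  1.30541427e+01]), 'ft_force': array([0.04012683, 0.4086123 , 0.14628832]), 'wrist_torque': array([-0.0230923 , -0.02930008, -0.00704207]), 'gripper_width': 1.0043319086529994}
side {'fovy': 52.06352602987451, 'cx': 283.0657844807314, 'cy': 217.5962767923237, 'cam_to_world': array([[-0.81283688, -0.29216105,  0.50392274,  0.02854479],
       [-0.58234696,  0.42685796, -0.69185569,  0.77869604],
       [-0.01297015, -0.8558237 , -0.517105  ,  0.73213215],
       [ 0.        ,  0.        ,  0.        ,  1.        ]])}
top {'fovy': 48.9711127475798, 'cx': 284.7257497898115, 'cy': 201.64729422598447, 'cam_to_world': array([[-0.01585408, -0.98540841,  0.16946656,  0.39198815],
       [-0.9996825 ,  0.01894142,  0.01661676, -0.03847482],
       [-0.01958423, -0.16914931, -0.98539584,  1.48120577],
       [ 0.        ,  0.        ,  0.        ,  1.        ]])}
```

View pics/side0.png

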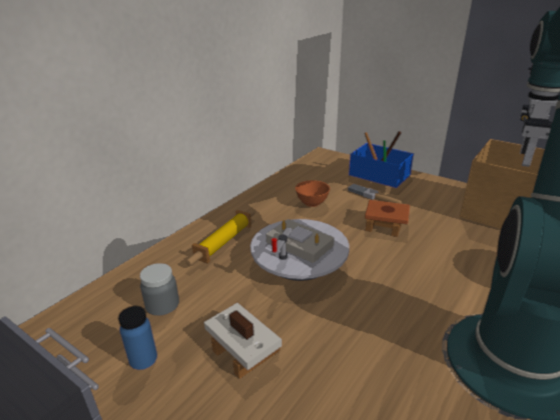

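View pics/top0.png

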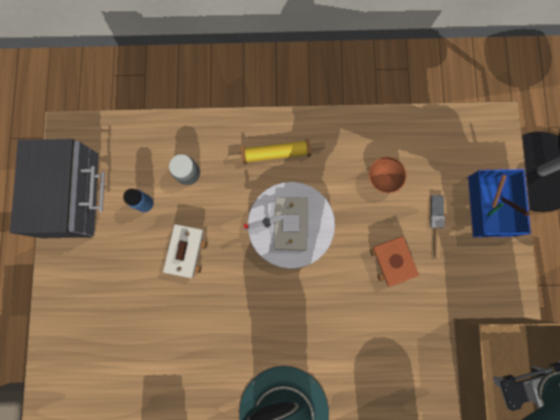

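The top view shows the mould at about (291,223) with the red peg at (246,226), and the white top half at (183,251) with its dark grip at (181,250). The slab is at (395,261), and the tub and glaze jar are on the left near (183,168) and (139,200). I'll zoom in next.

```bash
cat > h.py <<'E'
import numpy as np, cv2
from plant import *
def K(m): 
    return 210/np.tan(np.radians(m["fovy"]/2))
def ray(n,u,v):
    m=camera_model(n); f=K(m); T=m["cam_to_world"]
    d=T[:3,:3]@np.array([(u-m["cx"])/f,(v-m["cy"])/f,1.]); return T[:3,3],d
def onz(n,u,v,z):
    o,d=ray(n,u,v); return o+d*(z-o[2])/d[2]
def proj(n,p):
    m=camera_model(n); f=K(m); T=m["cam_to_world"]
    c=T[:3,:3].T@(np.array(p)-T[:3,3]); return np.array([f*c[0]/c[2]+m["cx"],f*c[1]/c[2]+m["cy"]])
def two(uv1,uv2):
    A=[];b=[]
    for n,uv in(("side",uv1),("top",uv2)):
        o,d=ray(n,*uv); d=d/np.linalg.norm(d); P=np.eye(3)-np.outer(d,d); A.append(P); b.append(P@o)
    x=np.linalg.lstsq(np.vstack(A),np.hstack(b),rcond=None)[0]
    return x,[proj("side",x)-uv1,proj("top",x)-uv2]
def blob(im,mask,box):
    x0,y0,x1,y1=box; M=np.zeros(mask.shape,np.uint8); M[y0:y1,x0:x1]=mask[y0:y1,x0:x1]
    n,l,s,c=cv2.connectedComponentsWithStats(M); i=1+np.argmax(s[1:,4]); return c[i],s[i],(l==i)
def crop(im,box,k,name):
    x0,y0,x1,y1=box; cv2.imwrite(name,cv2.resize(im[y0:y1,x0:x1,::-1],None,fx=k,fy=k,interpolation=cv2.INTER_CUBIC))
E
python3 - <<'E'
import cv2,numpy as np
from h import crop
t=cv2.imread("pics/top0.png")[:,:,::-1]; s=cv2.imread("pics/side0.png")[:,:,::-1]
a=cv2.resize(t[175:275,150:345],None,fx=4,fy=4,interpolation=cv2.INTER_CUBIC)
cv2.imwrite("pics/t1.png",a[:,:,::-1])
crop(s,(195,210,355,380),3.5,"pics/s1.png")
E
```

```text
(no output)
```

View pics/t1.png

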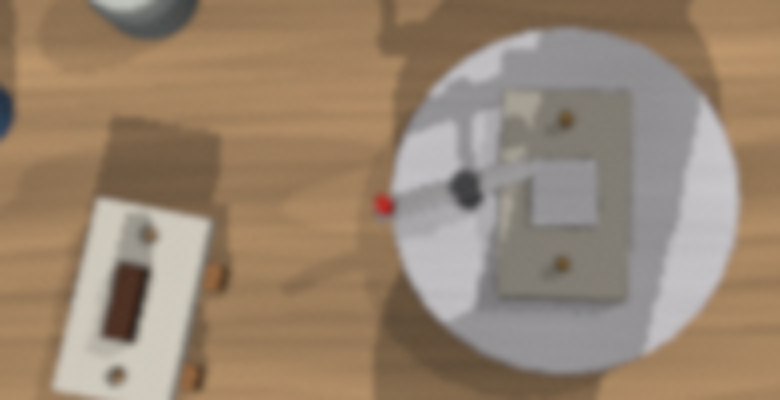

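View pics/s1.png

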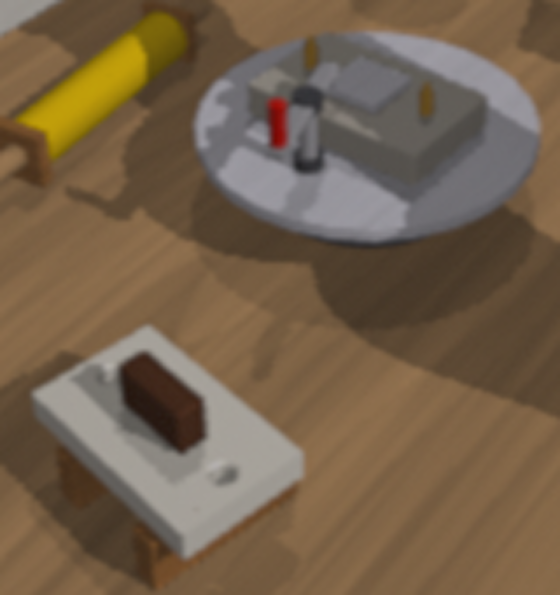

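The top-view zoom shows the brass pins at about (291.5,205) and (290.5,241), the red peg at (246,226), the pivot post at (266,222) and the holes of the top half at (187,233.5) and (179,269). The side view shows all of them too. I'll measure these now.

```bash
cat > meas.py <<'E'
from h import *
def wc(w,box):
    x0,y0,x1,y1=box; w=w[y0:y1,x0:x1]; yy,xx=np.mgrid[y0:y1,x0:x1]; return np.array([(w*xx).sum(),(w*yy).sum()])/w.sum()
def brass(im):
    f=im.astype(float); return np.clip(f[...,0]-f[...,2]-25,0,None)
def red(im):
    f=im.astype(float); return np.clip(f[...,0]-1.3*np.maximum(f[...,1],f[...,2])-40,0,None)
E
python3 - <<'E'
from meas import *
t=cv2.imread("pics/top0.png")[:,:,::-1]; s=cv2.imread("pics/side0.png")[:,:,::-1]
np.set_printoptions(precision=4,suppress=True)
# pins
for bt,bs in(((286,199,297,210),(279,218,289,232)),((285,235,296,246),(312,232,322,247))):
    ut,us=wc(brass(t),bt),wc(brass(s),bs); print(ut,us,two(us,ut), onz("top",*ut,.108),onz("side",*us,.103))
ut=wc(red(t),(238,218,255,235)); us=wc(red(s),(266,230,285,258)); print("peg",ut,us,two(us,ut),onz("top",*ut,.125))
# mould pad & disc
g=t.astype(int)
hsv=cv2.cvtColor(np.ascontiguousarray(t),cv2.COLOR_RGB2HSV)
# grip
def dark(im): 
    f=im.astype(int); return ((f[...,0]<105)&(f[...,0]-f[...,2]>15)).astype(np.uint8)
c,st,m=blob(t,dark(t),(172,235,192,265)); print("grip top",c,st,cv2.minAreaRect(np.argwhere(m)[:,::-1].astype(np.float32)))
# plate
w=((g.min(2)>130)).astype(np.uint8); c,st,m=blob(t,w,(155,215,210,285))
cn=max(cv2.findContours(m.astype(np.uint8),0,2)[0],key=cv2.contourArea); r=cv2.minAreaRect(cn); print("plate",r)
bp=cv2.boxPoints(r); P=np.array([onz("top",*p,.060) for p in bp]); print(P, P.mean(0),[np.linalg.norm(P[i]-P[i-1]) for i in range(4)])
for h in((187,233.5),(179,269)): print("hole",onz("top",*h,.06))
# disc
d=((abs(g[...,0]-g[...,2])<25)&(g.max(2)>70)).astype(np.uint8); c,st,m=blob(t,d,(240,175,345,275))
cn=max(cv2.findContours(m.astype(np.uint8),0,2)[0],key=cv2.contourArea); e=cv2.fitEllipse(cv2.convexHull(cn)); print("disc",e,onz("top",*e[0],.06),e[1][0]*1.42/K(camera_model("top")))
E
```

```text
[291.1007 204.1007] [282.9855 222.0479] (array([ 0.6204, -0.0342,  0.1103]), [array([0.2075, 0.032 ]), array([-0.1007, -0.1629])]) [ 0.6203 -0.0344  0.108 ] [ 0.6279 -0.0435  0.103 ]
[290.2319 240.4783] [316.4004 238.3217] (array([ 0.5108, -0.03  ,  0.1006]), [array([-0.1496, -0.0198]), array([0.0633, 0.1161])]) [ 0.5105 -0.0299  0.108 ] [ 0.5086 -0.0271  0.103 ]
peg [245.4522 225.696 ] [274.0763 244.1592] (array([0.5524, 0.0998, 0.1398]), [array([-0.4442, -0.0714]), array([0.1971, 0.3148])]) [0.5552 0.1019 0.125 ]
grip top [180.7574 249.8971] [176 241  11  19 136] ((180.7058868408203, 249.82351684570312), (7.375635623931885, 18.65601921081543), 12.528807640075684)
plate ((182.4381103515625, 250.872314453125), (29.874521255493164, 50.44095993041992), 12.804265022277832)
[[0.4245 0.3641 0.06  ]
 [0.5756 0.3335 0.06  ]
 [0.5532 0.242  0.06  ]
 [0.403  0.2741 0.06  ]] [0.4891 0.3034 0.06  ] [np.float64(0.0924930864231693), np.float64(0.15421706508759264), np.float64(0.09415210160396338), np.float64(0.15359992954437968)]
hole [0.5419 0.2904 0.06  ]
hole [0.4332 0.3129 0.06  ]
disc ((290.5805358886719, 224.72994995117188), (86.55777740478516, 87.24273681640625), 49.70122146606445) [ 0.5635 -0.0315  0.06  ] 0.2665563331640801
```

```bash
cat >> h.py <<'E'
from scipy.spatial.transform import Rotation as Ro
np.set_printoptions(precision=4,suppress=True)
def shift(p,yaw,st=None):
    "shift (mm) and turn (deg) in tool axes from the present pose to grasp point p, tool down at yaw"
    st=st or read_state()
    R=Ro.from_euler("xyz",st["ee_rot"],degrees=True); T=Ro.from_euler("xyz",[180,0,yaw],degrees=True)
    d=R.inv().apply(np.array(p)+[0,0,.18]-st["tcp_pos"])*1000
    print("shift",d.round(1),"turn",(R.inv()*T).as_rotvec(degrees=True).round(1)," f",st["ft_force"].round(1),"t",st["clock"])
E
python3 - <<'E'
from h import *
shift([.45,-.25,.25],58)
shift([.552,.0995,.25],102.9)
E
```

```text
shift [ 381.9 -279.7  -25.6] turn [ -0.1  -0.  -44.9]  f [ 0.4  0.4 -0.3] t 0.1
shift [ 560.2 -597.2  -25.3] turn [ -0.1  -0.  -89.8]  f [ 0.4  0.4 -0.3] t 0.1
```

Emit:
carry_out:
  moves: [0, 0, -45, 0, 0, 0, 100, 40, -30, -45, 0, 0, -4, 100, 95, -70, -45, 0, 0, -10, 100, 150, -112, -45, 0, 0, -17, 100, 206, -152, -45, 0, 0, -24, 100, 264, -192, -45, 0, 0, -31, 100, 320, -235, -45, 0, 0, -38, 100, 370, -280, -45, 0, 0, -45, 100]
  force: 15

```text
clock: 1.1
tcp_pos: [0.4158, -0.2822, 0.4496]
ee_rot: [-180.0, 0.0, 58.3]
ft_force: [0.6, -0.2, 0.1]
gripper_width: 1.001
```

Run:
```python
from h import *
print(read_state()["joint_positions"])
shift([.552,.0995,.25],102.9)
```

```text
[ 49.5202   9.8012 -21.1132 105.8946   3.8816  65.0075  -4.683 ]
shift [396.3 -84.9  19.6] turn [ -0.   -0.  -44.6]  f [ 0.6 -0.2  0.1] t 1.1
```

Emit:
carry_out:
  moves: [55, -10, 0, 0, 0, -8, 100, 115, -22, 0, 0, 0, -16, 100, 175, -35, 0, 0, 0, -25, 100, 235, -50, 0, 0, 0, -34, 90, 290, -62, 0, 0, 0, -40, 80, 345, -73, 0, 0, 0, -45, 60, 380, -80, 5, 0, 0, -45, 60, 380, -80, 5, 0, 0, -45, 60]

```text
clock: 2.1
tcp_pos: [0.5482, 0.0833, 0.4439]
ee_rot: [-179.9, -0.1, 103.3]
ft_force: [-0.0, -1.2, 0.5]
gripper_width: 0.601
```

Run:
```python
from h import *
print(read_state()["joint_positions"],read_state()["joint_velocities"])
shift([.552,.0995,.145],102.9)
im=capture("top"); crop(im,(200,160,350,280),4,"pics/t2.png")
im=capture("side"); crop(im,(195,150,355,310),3.5,"pics/s2.png")
```

```text
[ 20.703   18.6379 -40.0408  98.9609  12.7898  67.1284  -9.5998] [ 2.6838 -1.566   1.9672  1.1742 -0.5939  0.1881  2.4242]
shift [ 14.7   7.5 119. ] turn [-0.1 -0.1  0.4]  f [-0.  -1.2  0.5] t 2.1
```

View pics/s2.png

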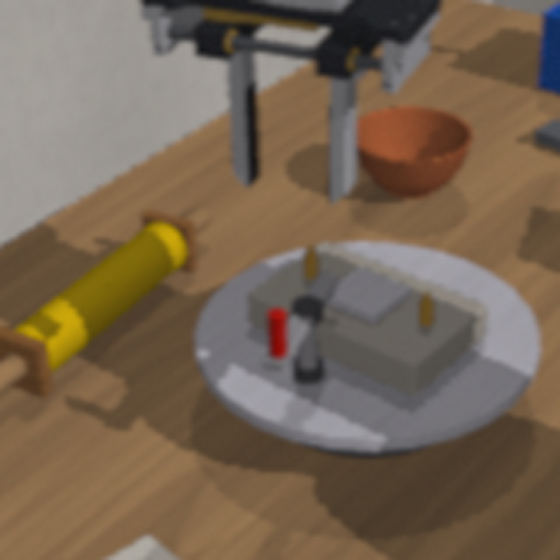

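The side view shows the open jaws spread along world x above the mould, with the red peg at crop (278,333), which is picture pixel (274,245). I'll go down in part and correct the position after that.

Emit:
carry_out:
  moves: [0, 0, 30, 0, 0, 0, 60, 5, 3, 60, 0, 0, 0, 60, 8, 5, 70, 0, 0, 0, 60, 8, 5, 75, 0, 0, 0, 60, 8, 5, 75, 0, 0, 0, 60, 8, 5, 75, 0, 0, 0, 60, 8, 5, 75, 0, 0, 0, 60, 8, 5, 75, 0, 0, 0, 60]

```text
clock: 3.2
tcp_pos: [0.5512, 0.0897, 0.3699]
ee_rot: [180.0, -0.0, 103.0]
ft_force: [-0.7, 0.1, 1.1]
gripper_width: 0.601
```

Run:
```python
from h import *
print(read_state()["joint_velocities"])
shift([.552,.0995,.145],102.9)
im=capture("side"); crop(im,(235,180,325,280),6,"pics/s3.png")
im=capture("top"); crop(im,(200,160,350,280),4,"pics/t3.png")
```

```text
[-0.0363  0.1315  0.0524  0.0018 -0.0727 -0.0348 -0.0112]
shift [ 9.3  3.  44.9] turn [ 0.  -0.   0.1]  f [-0.7  0.1  1.1] t 3.2
```

View pics/s3.png

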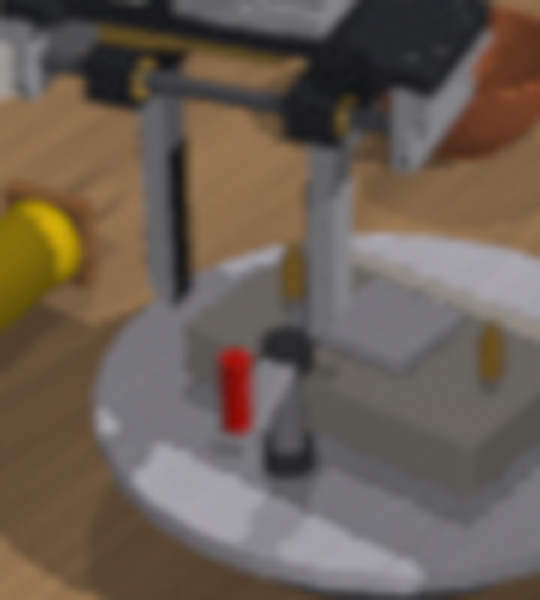

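The side view shows the jaws about 45 mm above the red peg and straddling it. I'll lower them and narrow the cage.

Emit:
carry_out:
  moves: [9, 3, 0, 0, 0, 0, 60, 9, 3, 20, 0, 0, 0, 60, 9, 3, 40, 0, 0, 0, 60, 9, 3, 45, 0, 0, 0, 60, 9, 3, 45, 0, 0, 0, 45, 9, 3, 45, 0, 0, 0, 28, 9, 3, 45, 0, 0, 0, 26, 9, 3, 45, 0, 0, 0, 26]

```text
clock: 4.3
tcp_pos: [0.5521, 0.0992, 0.325]
ee_rot: [180.0, 0.0, 103.1]
ft_force: [0.8, 0.2, 0.1]
gripper_width: 0.265
```

Run:
```python
from h import *
im=capture("side"); crop(im,(235,180,325,280),6,"pics/s4.png")
# arc plan
c=np.array([.5655,-.032]); yaw=np.radians(-2.3); X=np.array([np.cos(yaw),np.sin(yaw)]);Y=np.array([-X[1],X[0]])
pv=c+.074*Y; print("pivot",pv); p0=np.array([.552,.0995])-pv; print(np.linalg.norm(p0))
st=read_state(); print(st["tcp_pos"],st["ee_rot"],st["gripper_width"])
R=Ro.from_euler("xyz",st["ee_rot"],degrees=True)
a0=np.arctan2(p0[1],p0[0]); tp0=st["tcp_pos"][:2]
for k in range(1,12):
    a=a0+np.radians(7.0*k); q=pv+.06*np.array([np.cos(a),np.sin(a)])
    print(k,R.inv().apply([*(q-tp0),0])*1000,-7.0*k,q, "latch",a-np.radians(87.7))
```

```text
pivot [0.5685 0.0419]
0.059869541536266224
[0.5521 0.0992 0.3249] [179.9783   0.003  103.0519] 0.2641753454588571
1 [-0.3603 -7.2878 -0.0027] -7.0 [0.5451 0.0972] latch 0.44100311094162503
2 [ -2.06   -14.4137  -0.0053] -14.0 [0.5385 0.0939] latch 0.5631761585812283
3 [ -4.6154 -21.2794  -0.0078] -21.0 [0.5324 0.0899] latch 0.6853492062208313
4 [ -7.9886 -27.7824  -0.0101] -28.0 [0.5268 0.0851] latch 0.8075222538604343
5 [-12.1291 -33.8259  -0.0122] -35.0 [0.5219 0.0797] latch 0.9296953015000373
6 [-16.9752 -39.3198  -0.014 ] -42.0 [0.5176 0.0738] latch 1.0518683491396403
7 [-22.4548 -44.1821  -0.0155] -49.0 [0.5141 0.0673] latch 1.1740413967792434
8 [-28.4861 -48.3404  -0.0168] -56.0 [0.5114 0.0605] latch 1.2962144444188464
9 [-34.9792 -51.7326  -0.0177] -63.0 [0.5096 0.0534] latch 1.4183874920584498
10 [-41.8373 -54.3083  -0.0184] -70.0 [0.5086 0.0462] latch 1.5405605396980524
11 [-48.9582 -56.0289  -0.0186] -77.0 [0.5086 0.0388] latch 1.6627335873376559
```

View pics/s4.png

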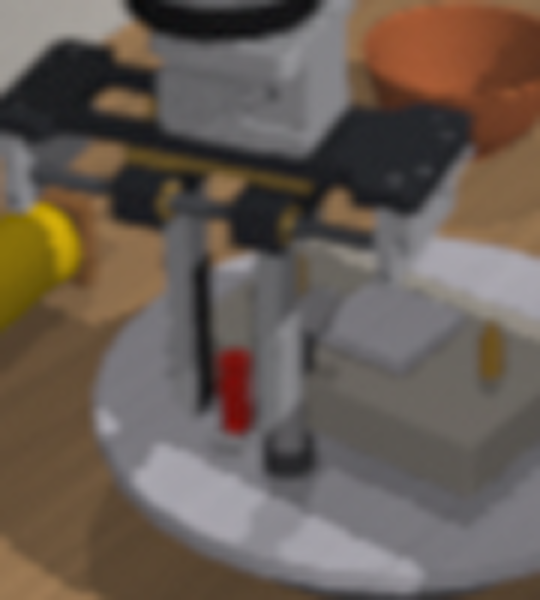

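The side view shows the red peg at crop (237,390) between the two fingers. I'll drive it along the arc.

Emit:
carry_out:
  moves: [0, -7, 0, 0, 0, -7, 26, -2, -14, 0, 0, 0, -14, 26, -5, -21, 0, 0, 0, -21, 26, -8, -28, 0, 0, 0, -28, 26, -12, -34, 0, 0, 0, -35, 26, -17, -39, 0, 0, 0, -42, 26, -22, -44, 0, 0, 0, -49, 26, -28, -48, 0, 0, 0, -56, 26]

```text
clock: 5.35
tcp_pos: [0.5115, 0.0611, 0.3249]
ee_rot: [180.0, 0.0, 159.3]
ft_force: [0.7, 2.9, 0.3]
gripper_width: 0.264
```

Run:
```python
from h import *
print(read_state()["joint_positions"],read_state()["ft_force"])
for a in(1.5,1.58,1.66,1.72):
    A=a+np.radians(87.7); p=np.array([.5685,.0419])+.06*np.array([np.cos(A),np.sin(A)]); shift([*p,.145],np.degrees(A)); 
im=capture("side"); crop(im,(235,180,325,280),6,"pics/s5.png")
```

```text
[ 30.9548  26.3472 -50.8729 111.0391  25.0691  54.3017  37.2293] [0.7372 2.9322 0.2909]
shift [ -2.  -12.7  -0.1] turn [  0.    0.  -14.3]  f [0.7 2.9 0.3] t 5.35
shift [ -3.4 -17.3  -0.1] turn [  0.    0.  -18.9]  f [0.7 2.9 0.3] t 5.35
shift [ -5.1 -21.8  -0.1] turn [  0.    0.  -23.5]  f [0.7 2.9 0.3] t 5.35
shift [ -6.6 -25.   -0.1] turn [  0.    0.  -26.9]  f [0.7 2.9 0.3] t 5.35
```

View pics/s5.png

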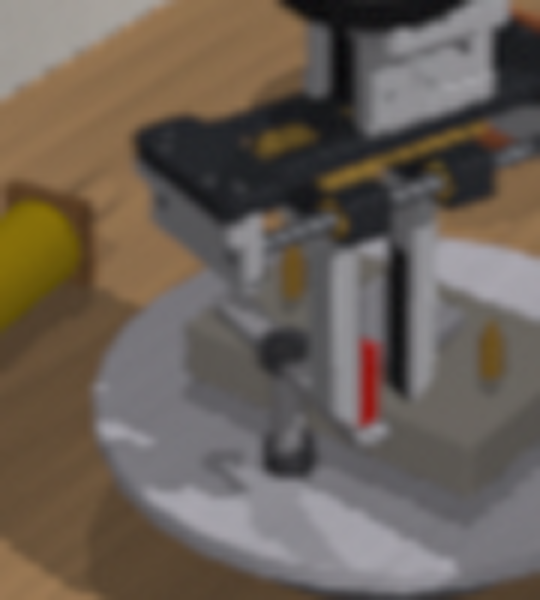

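The peg has followed, now at crop (369,385). I'll push on to about 1.66–1.68, ease back and lift.

Emit:
carry_out:
  moves: [0, -6, 0, 0, 0, -6, 26, -2, -12, 0, 0, 0, -12, 26, -3, -17, 0, 0, 0, -18, 26, -5, -22, 0, 0, 0, -24, 26, -5, -22, 0, 0, 0, -24, 26, -5, -18, 0, 0, 0, -24, 32, -5, -18, -15, 0, 0, -24, 36, -5, -18, -60, 0, 0, -24, 50]

```text
clock: 6.4
tcp_pos: [0.5095, 0.0428, 0.385]
ee_rot: [180.0, -0.2, -177.0]
ft_force: [-0.0, -0.3, 1.3]
gripper_width: 0.433
```

Run:
```python
from meas import *
s=capture("side"); crop(s,(235,180,325,280),6,"pics/s6.png")
us=wc(red(s),(255,225,325,260)); p=onz("side",*us,.138); print(us,p); d=p[:2]-[.5685,.0419]; print(np.linalg.norm(d),np.arctan2(d[1],d[0])-np.radians(87.7))
print(read_state()["joint_positions"])
shift([.489,.3034,.18],168.3)
```

```text
[302.0431 239.5928] [0.508  0.0425 0.138 ]
0.060493181701766166 1.6011634207088503
[ 40.7925  23.2567 -60.4054 107.7937  22.9331  61.9748  64.4468]
shift [  7.7 260.2  31.1] turn [ 0.1  0.2 14.8]  f [3.2 2.5 8.7] t 6.45
```

View pics/s6.png

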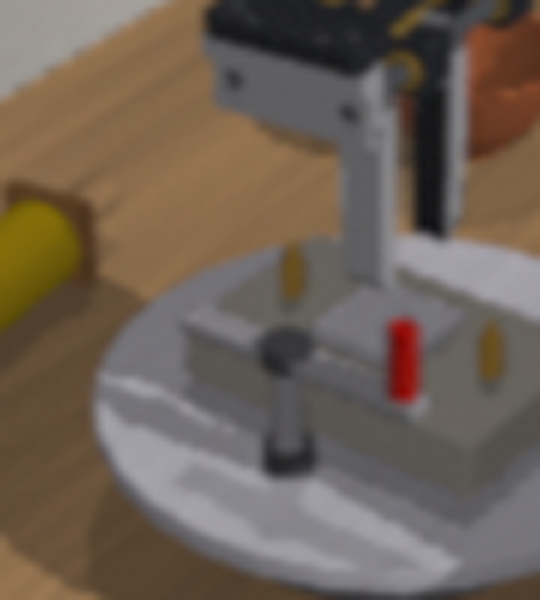

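The peg is at crop (404,360), radius 60.5 mm and angle about 1.60 rad, so the latch is clear. Next I'll refine the top half's pose from the holes and the grip.

Run:
```python
from meas import *
t=cv2.imread("pics/top0.png")[:,:,::-1]; s=cv2.imread("pics/side0.png")[:,:,::-1]
crop(t,(160,220,210,285),9,"pics/th.png"); crop(s,(200,300,285,375),7,"pics/sh.png")
gt=t.astype(float).mean(2); gs=s.astype(float).mean(2)
print(gt[264:275,172:188].astype(int)); print(gt[228:239,180:195].astype(int)); print(gs[340:352,250:268].astype(int))
def dark(im): 
    f=im.astype(int); return ((f[...,0]<105)&(f[...,0]-f[...,2]>15)).astype(np.uint8)
c1,_,m1=blob(t,dark(t),(172,235,192,265)); c2,st,m2=blob(s,dark(s),(225,305,258,345)); print(c1,c2,st,two(c2,c1)); print(onz("top",*c1,.105))
```

```text
[[196 193 191 189 188 189 192 196 196 198 199 199 198 199 198 199]
 [198 197 198 196 194 193 189 189 191 195 198 199 199 198 199 198]
 [199 198 199 197 191 177 163 155 165 184 195 199 199 200 199 199]
 [197 198 197 193 176 149 123 111 129 165 188 198 199 200 198 200]
 [199 198 198 186 159 125  99  92 112 152 184 197 198 199 199 199]
 [199 199 196 183 155 120 105 107 124 157 186 196 198 199 199 199]
 [199 199 197 189 165 138 123 130 149 174 192 198 199 200 198 200]
 [198 198 199 195 185 165 156 162 175 190 197 199 199 199 199 198]
 [198 199 199 199 195 188 185 188 193 198 199 200 199 200 199 199]
 [187 190 192 195 196 196 197 197 197 199 199 199 199 199 200 199]
 [156 162 170 177 182 187 189 192 195 196 199 199 199 199 200 200]]
[[193 179 170 169 167 166 169 179 186 187 183 179 175 167 160]
 [190 171 156 154 153 153 155 169 186 195 196 196 194 190 188]
 [185 168 154 150 147 142 139 152 176 192 197 198 198 198 196]
 [177 160 151 147 140 128 119 129 158 183 194 198 199 198 198]
 [171 156 150 146 132 114 103 111 136 168 189 197 198 199 198]
 [170 154 148 144 129 107  98 102 121 156 183 1
[... 701 characters left out ...]
 160]
 [153 156 159 158 151 145 149 146 131 113 103 100 117 144 157 160 160 160]
 [159 160 160 156 149 145 144 134 117 106 101 103 122 148 159 160 159 160]
 [161 159 159 158 154 147 136 119 111 110 112 120 139 155 160 160 160 159]
 [159 159 159 159 158 152 141 129 128 133 140 149 156 159 160 159 159 157]
 [160 160 159 159 159 158 155 152 153 155 156 159 160 160 160 158 156 153]
 [159 159 159 159 159 159 159 160 159 159 160 160 160 159 157 155 154 152]
 [159 159 159 160 160 160 160 159 160 159 160 160 158 157 154 152 152 152]]
[180.7574 249.8971] [241.47 324.23] [229 311  25  28 400] (array([0.4887, 0.3034, 0.0777]), [array([-0.8567, -0.1393]), array([0.3328, 0.4935])])
[0.4884 0.2978 0.105 ]
```

View pics/th.png

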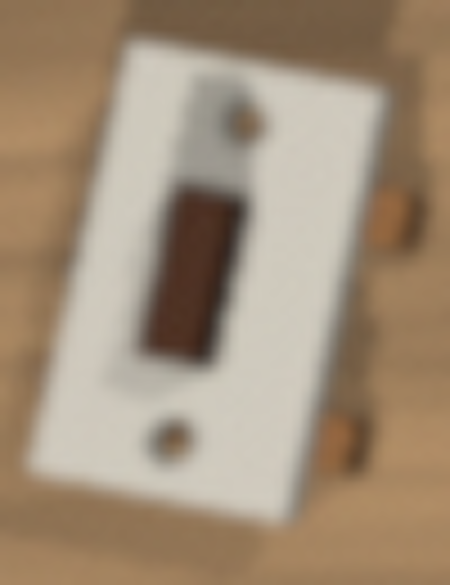

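View pics/sh.png

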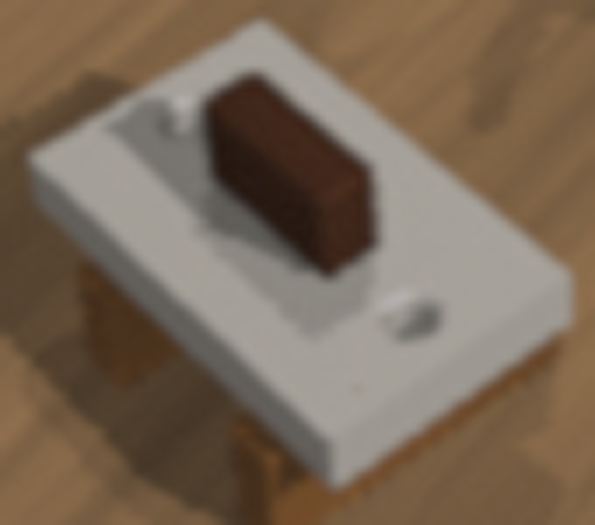

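Run:
```python
from meas import *
h1=onz("top",186.7,232.9,.06);h2=onz("top",178.85,268.4,.06); print(h1,h2,np.linalg.norm(h1-h2),(h1+h2)/2,np.degrees(np.arctan2(*(h1-h2)[1::-1])))
print("corners",onz("top",182.8,250.8,.06),"griptop",onz("top",181.1,250.1,.114))
f=lambda X,Y:(200+(X+.5)/7-.5,300+(Y+.5)/7-.5)
C=[onz("side",*f(*q),.06) for q in((262,22),(572,275),(333,445),(30,160))]; print(np.array(C),np.mean(C,0))
G=[onz("side",*f(*q),.114) for q in((255,75),(375,168),(330,205),(210,105))]; print(np.mean(G,0))
print("side hole2",onz("side",*f(412,315),.06))
# mould corners at .09 side, s1 crop factor 3.5 origin 195,210
```

```text
[0.5438 0.2914 0.06  ] [0.435  0.3134 0.06  ] 0.11096990894386059 [0.4894 0.3024 0.06  ] -11.411270794499508
corners [0.4886 0.3024 0.06  ] griptop [0.4871 0.2945 0.114 ]
[[0.5516 0.2441 0.06  ]
 [0.4051 0.2744 0.06  ]
 [0.4231 0.3627 0.06  ]
 [0.5697 0.3322 0.06  ]] [0.4874 0.3033 0.06  ]
[0.4711 0.3187 0.114 ]
side hole2 [0.4342 0.3134 0.06  ]
```

Emit:
carry_out:
  moves: [1, 30, 0, 0, 0, 2, 60, 2, 70, 0, 0, 0, 4, 60, 3, 115, 0, 0, 0, 7, 60, 5, 160, 5, 0, 0, 10, 60, 6, 205, 15, 0, 0, 13, 60, 7, 240, 25, 0, 0, 15, 60, 8, 260, 31, 0, 0, 15, 60, 8, 260, 31, 0, 0, 15, 60]

```text
clock: 7.45
tcp_pos: [0.4873, 0.3032, 0.3543]
ee_rot: [180.0, -0.0, 168.2]
ft_force: [-0.3, -0.4, 0.3]
gripper_width: 0.602
```

Run:
```python
from meas import *
print(read_state()["joint_positions"],read_state()["joint_velocities"])
shift([.4885,.3028,.084],168.4)
s=capture("side"); crop(s,(170,200,300,380),3,"pics/s7.png")
```

```text
[  5.043   31.267  -53.2542 101.44    28.1403  61.6777  20.1145] [ 2.4979 -0.9071  0.5759  0.4818 -0.0645  0.1857  1.4228]
shift [-1.3 -0.2 90.3] turn [ 0.  -0.  -0.2]  f [-0.3 -0.4  0.3] t 7.45
```

View pics/s7.png

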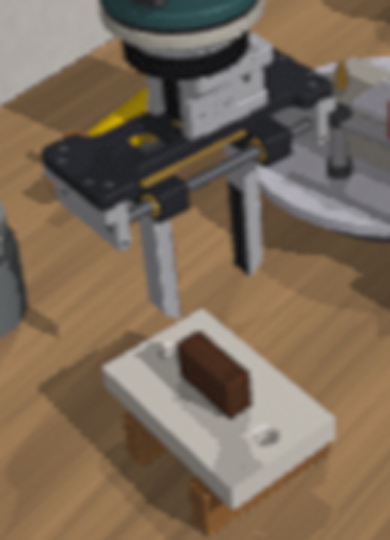

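The open jaws hang straight above the grip, which is at crop (215,373). I'll descend and close.

Emit:
carry_out:
  moves: [0, 0, 0, 0, 0, 0, 60, 0, 0, 20, 0, 0, 0, 60, 0, 0, 40, 0, 0, 0, 60, 0, 0, 55, 0, 0, 0, 60, 0, 0, 70, 0, 0, 0, 60, 0, 0, 70, 0, 0, 0, 60, 0, 0, 70, 0, 0, 0, 60, 0, 0, 70, 0, 0, 0, 60]

```text
clock: 8.5
tcp_pos: [0.4881, 0.3018, 0.2842]
ee_rot: [180.0, 0.0, 168.1]
ft_force: [-0.1, -0.8, 0.5]
gripper_width: 0.6
```

Run:
```python
from meas import *
shift([.4885,.3028,.084],168.4)
s=capture("side"); crop(s,(170,230,300,380),4,"pics/s8.png")
```

```text
shift [-0.1  1.  20.2] turn [ 0.   0.  -0.3]  f [-0.1 -0.8  0.5] t 8.5
```

View pics/s8.png

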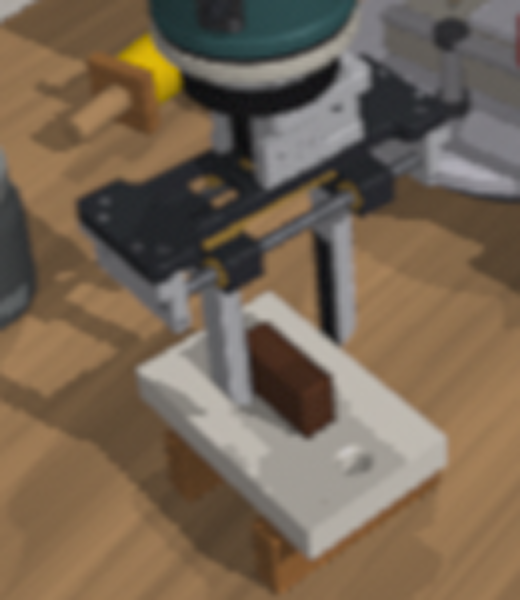

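Emit:
carry_out:
  moves: [0, 1, 10, 0, 0, 0, 60, 0, 1, 20, 0, 0, 0, 60, 0, 1, 20, 0, 0, 0, 40, 0, 1, 20, 0, 0, 0, 20, 0, 1, 20, 0, 0, 0, 10, 0, 1, 20, 0, 0, 0, 10, 0, 1, 20, 0, 0, 0, 10, 0, 1, 20, 0, 0, 0, 10]
  force: 40

```text
clock: 9.55
tcp_pos: [0.4883, 0.3027, 0.2639]
ee_rot: [180.0, 0.0, 168.1]
ft_force: [-0.5, -0.6, 4.3]
gripper_width: 0.225
```

Run:
```python
from meas import *
shift([.4885,.3028,.084],168.4)
st=read_state(); print(st["gripper_width"]*94, st["ft_force"],st["joint_positions"])
s=capture("side"); crop(s,(170,230,300,380),4,"pics/s9.png")
```

```text
shift [-0.2  0.1 -0.1] turn [ 0.   0.  -0.3]  f [-0.5 -0.6  4.3] t 9.55
21.168718329402356 [-0.5352 -0.6368  4.2627] [  1.2577  37.6672 -48.2483 104.9621  34.6559  53.2902  15.3013]
```

View pics/s9.png

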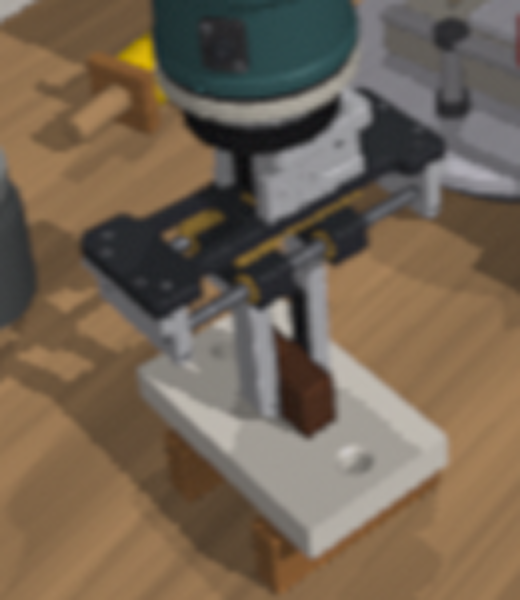

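The fingers hold the grip, with an opening of 21 mm against its 22 mm. Now I'll lift it.

Emit:
carry_out:
  moves: [0, 0, -6, 0, 0, 0, 10, 0, 0, -20, 0, 0, 0, 10, 0, 0, -45, 0, 0, 0, 10, 0, 0, -75, 0, 0, 0, 10, 0, 0, -105, 0, 0, 0, 10, 0, 0, -130, 0, 0, 0, 10, 0, 0, -140, 0, 0, 0, 10, 0, 0, -140, 0, 0, 0, 10]

```text
clock: 10.6
tcp_pos: [0.4882, 0.3025, 0.4039]
ee_rot: [180.0, 0.0, 168.0]
ft_force: [-0.4, 0.1, -3.3]
gripper_width: 0.232
```

Run:
```python
from meas import *
st=read_state(); print(st["gripper_width"]*94, st["ft_force"],st["wrist_torque"],st["joint_positions"])
shift([.5655,-.032,.224],177.7)
s=capture("side"); crop(s,(170,180,300,380),3,"pics/s10.png")
```

```text
21.76521768817441 [-0.4222  0.0958 -3.262 ] [ 0.0313 -0.1173 -0.0159] [  6.8433  28.2274 -55.374   98.5844  25.1179  66.5731  22.4234]
shift [-145.  -311.3   -0.1] turn [ 0.   0.  -9.7]  f [-0.4  0.1 -3.3] t 10.6
```

View pics/s10.png

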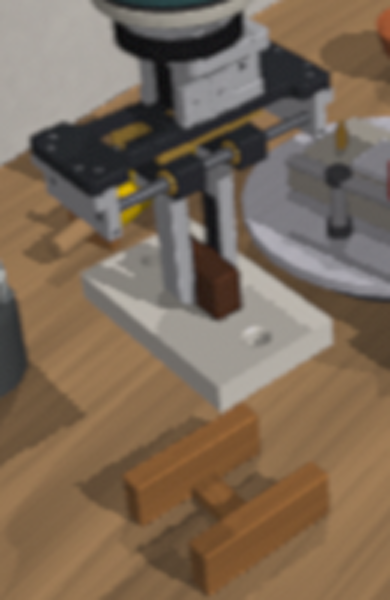

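The top half hangs level and clear of the battens, with about 3.3 N of weight. I'll carry it over the mould.

Emit:
carry_out:
  moves: [-8, -17, 0, 0, 0, 0, 10, -26, -56, 0, 0, 0, -2, 10, -46, -98, 0, 0, 0, -4, 10, -66, -142, 0, 0, 0, -6, 10, -86, -185, 0, 0, 0, -8, 10, -105, -226, 0, 0, 0, -10, 10, -122, -262, 0, 0, 0, -10, 10, -130, -280, 0, 0, 0, -10, 10]

```text
clock: 11.65
tcp_pos: [0.5576, -0.0005, 0.4025]
ee_rot: [180.0, -0.1, 177.9]
ft_force: [-0.9, 0.9, -2.9]
gripper_width: 0.233
```

Run:
```python
from meas import *
st=read_state(); print(st["gripper_width"]*94, st["ft_force"],st["joint_positions"])
shift([.5655,-.032,.224],177.7)
```

```text
21.897403681028596 [-0.8717  0.8582 -2.9386] [ 40.461   26.7785 -56.5907 100.953   24.3376  65.6808  64.2479]
shift [ -9.  -31.2  -1.5] turn [ 0.  -0.1  0.2]  f [-0.9  0.9 -2.9] t 11.65
```

Emit:
carry_out:
  moves: [-5, -12, 0, 0, 0, 0, 10, -9, -24, 0, 0, 0, 0, 10, -9, -26, 0, 0, 0, 0, 10, -9, -26, 10, 0, 0, 0, 10, -9, -26, 20, 0, 0, 0, 10, -9, -26, 25, 0, 0, 0, 10, -9, -26, 25, 0, 0, 0, 10, -9, -26, 25, 0, 0, 0, 10]

```text
clock: 12.65
tcp_pos: [0.5656, -0.0244, 0.3788]
ee_rot: [180.0, 0.0, 178.1]
ft_force: [-0.8, -0.1, -3.7]
gripper_width: 0.231
```

Run:
```python
from meas import *
st=read_state(); print(st["gripper_width"]*94, st["ft_force"],st["joint_positions"],st["tcp_pos"],st["ee_rot"])
shift([.5655,-.032,.2],177.7)
s=capture("side"); t=capture("top"); cv2.imwrite("pics/sA.png",s[:,:,::-1]);cv2.imwrite("pics/tA.png",t[:,:,::-1])
crop(s,(230,150,350,280),5,"pics/s11.png"); crop(t,(235,165,345,275),5,"pics/t11.png")
```

```text
21.7105096885639 [-0.8426 -0.1213 -3.6847] [ 41.1658  29.0579 -55.048  101.2125  26.3586  63.6947  65.4934] [ 0.5656 -0.0244  0.3788] [179.9921   0.0136 178.0598]
shift [-0.1 -7.6 -1.2] turn [0.  0.  0.4]  f [-0.8 -0.1 -3.7] t 12.65
```

View pics/s11.png

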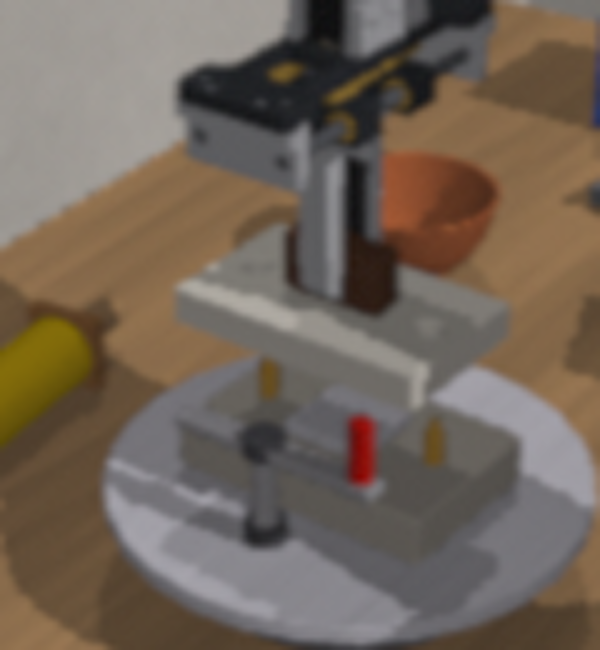

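View pics/t11.png

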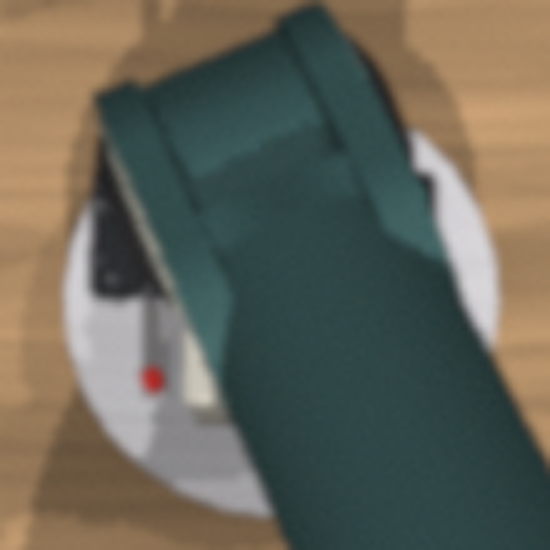

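The side view shows the plate level about 50 mm above the face. Its top corners are at crop (290,222), (510,300), (425,372) and (177,290). The top view is blocked by the arm. I'll compare plate and mould in the side view alone, where calibration bias mostly cancels.

Run:
```python
import cv2
s=cv2.imread("pics/side0.png"); a=s[215:275,258:345]; cv2.imwrite("pics/m0.png",cv2.resize(a,None,fx=8,fy=8,interpolation=cv2.INTER_CUBIC))
s=cv2.imread("pics/sA.png"); a=s[188:238,260:338]; cv2.imwrite("pics/mA.png",cv2.resize(a,None,fx=9,fy=9,interpolation=cv2.INTER_CUBIC))
s=cv2.imread("pics/top0.png"); a=s[190:256,262:320]; cv2.imwrite("pics/mT.png",cv2.resize(a,None,fx=8,fy=8,interpolation=cv2.INTER_CUBIC))
```

```text
(no output)
```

View pics/m0.png

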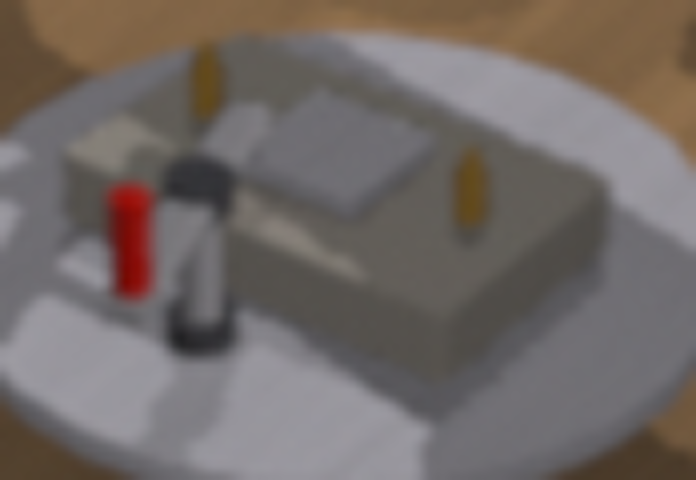

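View pics/mA.png

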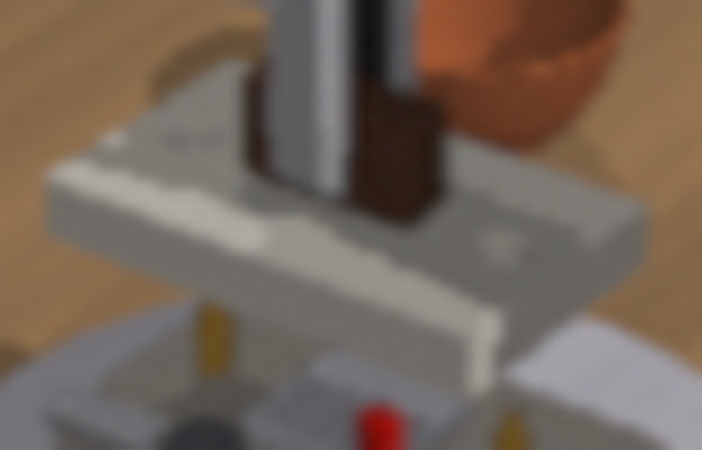

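View pics/mT.png

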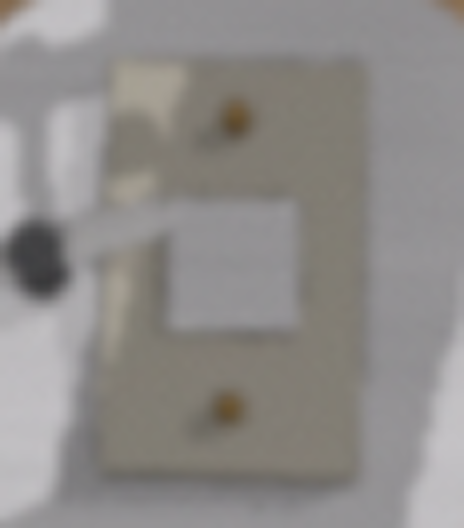

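Run:
```python
from meas import *
f0=lambda X,Y:(258+(X+.5)/8-.5,215+(Y+.5)/8-.5)
fA=lambda X,Y:(260+(X+.5)/9-.5,188+(Y+.5)/9-.5)
fT=lambda X,Y:(262+(X+.5)/8-.5,190+(Y+.5)/8-.5)
def rep(n,f,pts,z,l):
    P=np.array([onz(n,*f(*q),z)[:2] for q in pts]); d=P[2]-P[1]; 
    print(l,P.round(4).tolist(),"mean",P.mean(0)); return P
P=rep("side",f0,[(65,152),(435,318),(610,185),(235,38)],.09,"mould side"); print(np.degrees(np.arctan2(*(P[0]-P[1])[::-1])),np.degrees(np.arctan2(*(P[3]-P[2])[::-1])))
P=rep("side",fA,[(47,175),(500,312),(645,212),(237,62)],.1749,"plate side"); print(np.degrees(np.arctan2(*(P[0]-P[1])[::-1])),[np.linalg.norm(P[i]-P[i-1]) for i in range(4)])
rep("side",f0,[(207,115),(470,228)],.09,"pinbase side"); rep("side",f0,[(206,48),(472,152)],.1145,"pintop side")
rep("top",fT,[(236,116),(229,406)],.111,"pin top")
rep("top",fT,[(110,58),(367,60),(357,472),(98,470)],.09,"mould top")
rep("top",fT,[(170,203),(297,203),(297,330),(168,330)],.099,"pad top")
rep("side",f0,[(255,160),(350,213),(435,145),(325,92)],.099,"pad side")
```

```text
mould side [[0.6444, 0.0147], [0.4896, 0.0242], [0.4818, -0.0727], [0.6396, -0.079]] mean [ 0.5639 -0.0282]
-3.5188550492089443 -2.2923594658369546
plate side [[0.6423, 0.0166], [0.4937, 0.0065], [0.4884, -0.0627], [0.6369, -0.0714]] mean [ 0.5653 -0.0277]
3.8854496687205797 [np.float64(0.08812670815906566), np.float64(0.14886852766882258), np.float64(0.06944126905033278), np.float64(0.1487344863845489)]Traceback (most recent call last):
  File "<stdin>", line 10, in <module>
  File "<stdin>", line 6, in rep
IndexError: index 2 is out of bounds for axis 0 with size 2
```

Run:
```python
from meas import *
f0=lambda X,Y:(258+(X+.5)/8-.5,215+(Y+.5)/8-.5)
fA=lambda X,Y:(260+(X+.5)/9-.5,188+(Y+.5)/9-.5)
fT=lambda X,Y:(262+(X+.5)/8-.5,190+(Y+.5)/8-.5)
def rep(n,f,pts,z,l):
    P=np.array([onz(n,*f(*q),z)[:2] for q in pts]); 
    print(l,P.round(4).tolist(),"mean",P.mean(0),"ang",[np.degrees(np.arctan2(*(P[i]-P[i-1])[::-1])).round(1) for i in range(len(P))],"len",[np.linalg.norm(P[i]-P[i-1]).round(4) for i in range(len(P))])
rep("side",fA,[(47,180),(470,338),(645,212),(237,62)],.1749,"plate side")
rep("side",f0,[(207,115),(470,228)],.09,"pinbase side"); rep("side",f0,[(206,48),(472,152)],.1145,"pintop side")
rep("top",fT,[(236,116),(229,406)],.111,"pin top")
rep("top",fT,[(110,58),(367,60),(357,472),(98,470)],.09,"mould top")
rep("top",fT,[(170,203),(297,203),(297,330),(168,330)],.099,"pad top")
rep("side",f0,[(255,160),(350,213),(435,145),(325,92)],.099,"pad side")
```

```text
plate side [[0.6405, 0.0189], [0.4934, 0.0224], [0.4884, -0.0627], [0.6369, -0.0714]] mean [ 0.5648 -0.0232] ang [np.float64(87.7), np.float64(178.6), np.float64(-93.3), np.float64(-3.3)] len [np.float64(0.0903), np.float64(0.1472), np.float64(0.0853), np.float64(0.1487)]
pinbase side [[0.6181, -0.0317], [0.5069, -0.0247]] mean [ 0.5625 -0.0282] ang [np.float64(-3.6), np.float64(176.4)] len [np.float64(0.1114), np.float64(0.1114)]
pintop side [[0.6207, -0.0352], [0.5112, -0.0315]] mean [ 0.566  -0.0334] ang [np.float64(-1.9), np.float64(178.1)] len [np.float64(0.1095), np.float64(0.1095)]
pin top [[0.6199, -0.0343], [0.5107, -0.0298]] mean [ 0.5653 -0.032 ] ang [np.float64(-2.4), np.float64(177.6)] len [np.float64(0.1092), np.float64(0.1092)]
mould top [[0.6469, 0.0136], [0.6442, -0.0848], [0.4869, -0.0773], [0.4893, 0.0201]] mean [ 0.5668 -0.0321] ang [np.float64(-2.4), np.float64(-91.6), np.float64(177.2), np.float64(88.6)] len [np.float64(0.1576), np.float64(0.0985), np.float64(0.1574), np.float64(0.0974)]
pad top [[0.589, -0.0087], [0.5881, -0.0568], [0.5399, -0.0557], [0.5408, -0.0072]] mean [ 0.5644 -0.0321] ang [np.float64(-1.8), np.float64(-91.1), np.float64(178.8), np.float64(89.0)] len [np.float64(0.0482), np.float64(0.048), np.float64(0.0482), np.float64(0.0485)]
pad side [[0.5804, -0.0068], [0.537, 0.0014], [0.5358, -0.0485], [0.5849, -0.0553]] mean [ 0.5595 -0.0273] ang [np.float64(95.2), np.float64(169.3), np.float64(-91.3), np.float64(-7.9)] len [np.float64(0.0487), np.float64(0.0442), np.float64(0.0499), np.float64(0.0495)]
```

Both views agree within 1–2 mm: TCP target about (0.565, -0.031), yaw 177.7. I'll align there and descend to just above the pin tips.

Emit:
carry_out:
  moves: [0, -4, 0, 0, 0, 0, 10, 0, -7, 0, 0, 0, 0.4, 10, 0, -7, 10, 0, 0, 0.4, 10, 0, -7, 20, 0, 0, 0.4, 10, 0, -7, 30, 0, 0, 0.4, 10, 0, -7, 34, 0, 0, 0.4, 10, 0, -7, 34, 0, 0, 0.4, 10, 0, -7, 34, 0, 0, 0.4, 10]

```text
clock: 13.75
tcp_pos: [0.5654, -0.0314, 0.3449]
ee_rot: [180.0, 0.0, 177.7]
ft_force: [0.7, -0.2, -4.1]
gripper_width: 0.232
```

Run:
```python
from meas import *
st=read_state(); print(st["gripper_width"]*94, st["ft_force"],st["tcp_pos"],st["ee_rot"])
s=capture("side"); cv2.imwrite("pics/sB.png",s[:,:,::-1])
crop(s,(255,190,345,275),7,"pics/s12.png")
```

```text
21.797932758225173 [ 0.6973 -0.1962 -4.1201] [ 0.5654 -0.0314  0.3449] [179.9949   0.0204 177.6568]
```

View pics/s12.png

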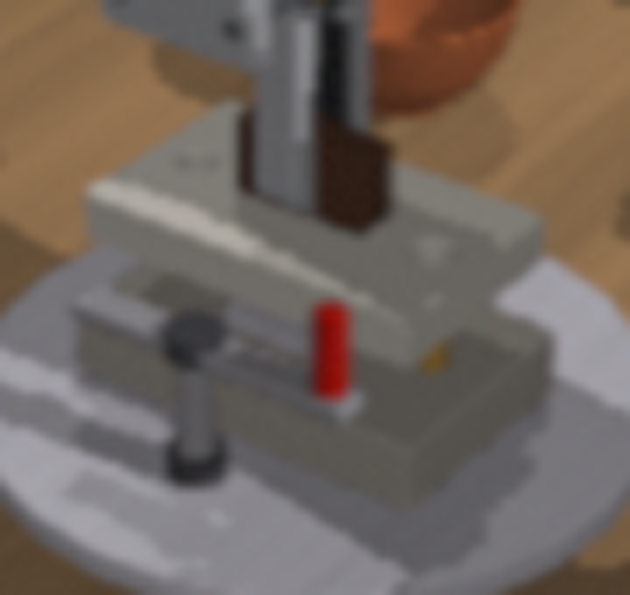

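The plate sits level just above the pin tips, with the near pin visible at crop (435,355). I'll go down slowly in small steps and watch the force.

Emit:
carry_out:
  moves: [0, 0, 1, 0, 0, 0, 10, 0, 0, 2, 0, 0, 0, 10, 0, 0, 4, 0, 0, 0, 10, 0, 0, 5, 0, 0, 0, 10, 0, 0, 7, 0, 0, 0, 10, 0, 0, 8, 0, 0, 0, 10, 0, 0, 9, 0, 0, 0, 10, 0, 0, 10, 0, 0, 0, 10]

```text
clock: 14.8
tcp_pos: [0.5653, -0.0315, 0.3346]
ee_rot: [180.0, -0.0, 177.6]
ft_force: [0.5, -0.2, -4.3]
gripper_width: 0.232
```

Emit:
carry_out:
  moves: [0, 0, 1, 0, 0, 0, 10, 0, 0, 2, 0, 0, 0, 10, 0, 0, 3, 0, 0, 0, 10, 0, 0, 4, 0, 0, 0, 10, 0, 0, 6, 0, 0, 0, 10, 0, 0, 7, 0, 0, 0, 10, 0, 0, 8, 0, 0, 0, 10, 0, 0, 8, 0, 0, 0, 10]

```text
clock: 15.8
tcp_pos: [0.5653, -0.0315, 0.3266]
ee_rot: [180.0, -0.0, 177.7]
ft_force: [-0.7, -0.8, -3.7]
gripper_width: 0.233
```

Run:
```python
from meas import *
st=read_state(); print(st["gripper_width"]*94, st["ft_force"],st["wrist_torque"],st["tcp_pos"],st["ee_rot"])
s=capture("side"); cv2.imwrite("pics/sC.png",s[:,:,::-1])
crop(s,(255,190,345,275),7,"pics/s13.png")
```

```text
21.938194873705264 [-0.7461 -0.7811 -3.7415] [ 0.0872 -0.0758  0.0236] [ 0.5653 -0.0315  0.3266] [179.9949  -0.0103 177.6532]
```

View pics/s13.png

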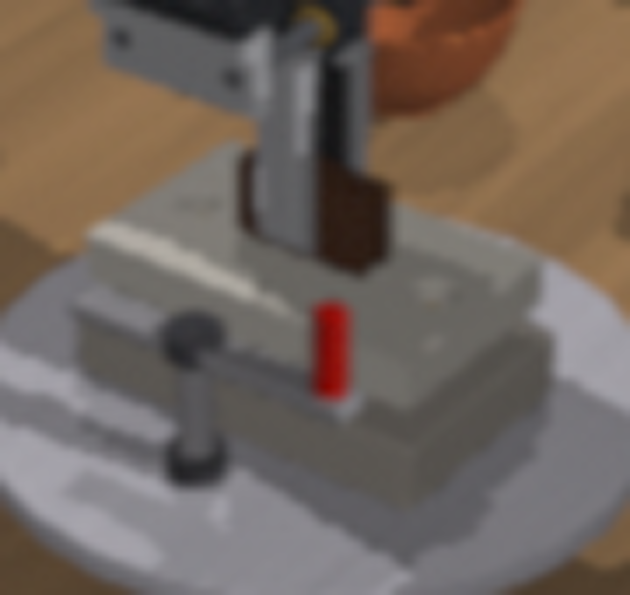

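The plate is over both pins, level and with no side force. I'll go on to pad contact and start pressing.

Emit:
carry_out:
  moves: [0, 0, 1, 0, 0, 0, 10, 0, 0, 2, 0, 0, 0, 10, 0, 0, 3, 0, 0, 0, 10, 0, 0, 4, 0, 0, 0, 10, 0, 0, 5, 0, 0, 0, 10, 0, 0, 6, 0, 0, 0, 10, 0, 0, 7, 0, 0, 0, 10, 0, 0, 8, 0, 0, 0, 10]

```text
clock: 16.85
tcp_pos: [0.5653, -0.0314, 0.319]
ee_rot: [-180.0, 0.0, 177.6]
ft_force: [-3.1, 0.4, 5.6]
gripper_width: 0.231
```

Emit:
carry_out:
  moves: [0, 0, 0.5, 0, 0, 0, 10, 0, 0, 1, 0, 0, 0, 10, 0, 0, 1.5, 0, 0, 0, 10, 0, 0, 2, 0, 0, 0, 10, 0, 0, 2.6, 0, 0, 0, 10, 0, 0, 3.2, 0, 0, 0, 10, 0, 0, 3.8, 0, 0, 0, 10, 0, 0, 4.2, 0, 0, 0, 10]

```text
clock: 17.85
tcp_pos: [0.5653, -0.0314, 0.3148]
ee_rot: [-180.0, 0.0, 177.6]
ft_force: [-3.3, 0.4, 5.5]
gripper_width: 0.235
```

Run:
```python
from meas import *
st=read_state(); print(st["gripper_width"]*94, st["ft_force"],st["wrist_torque"],st["tcp_pos"],st["ee_rot"])
s=capture("side"); cv2.imwrite("pics/sD.png",s[:,:,::-1])
crop(s,(255,190,345,275),7,"pics/s14.png")
```

```text
22.09229798714585 [-3.2705  0.429   5.5159] [-0.114   0.6666 -0.0419] [ 0.5653 -0.0314  0.3148] [-179.9858    0.0048  177.6495]
```

View pics/s14.png

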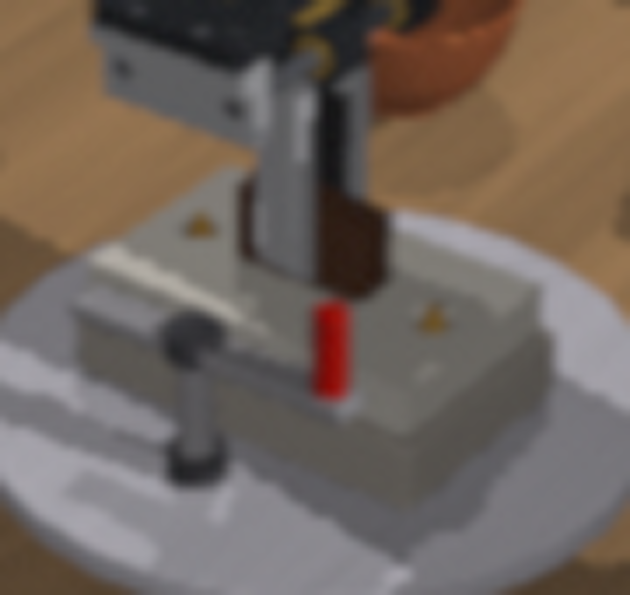

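Both pin tips show through the holes at crop (200,225) and (433,320), and the gap is nearly shut. I'll press on in fine steps until the force rises.

Emit:
carry_out:
  moves: [0, 0, 0.2, 0, 0, 0, 10, 0, 0, 0.4, 0, 0, 0, 10, 0, 0, 0.6, 0, 0, 0, 10, 0, 0, 0.8, 0, 0, 0, 10, 0, 0, 1.0, 0, 0, 0, 10, 0, 0, 1.2, 0, 0, 0, 10, 0, 0, 1.3, 0, 0, 0, 10, 0, 0, 1.3, 0, 0, 0, 10]

```text
clock: 18.9
tcp_pos: [0.5653, -0.0314, 0.3139]
ee_rot: [-180.0, 0.0, 177.6]
ft_force: [-7.1, -0.1, 13.1]
gripper_width: 0.23
```

Emit:
carry_out:
  moves: [0, 0, 0.1, 0, 0, 0, 10, 0, 0, 0.2, 0, 0, 0, 10, 0, 0, 0.3, 0, 0, 0, 10, 0, 0, 0.4, 0, 0, 0, 10, 0, 0, 0.5, 0, 0, 0, 10, 0, 0, 0.5, 0, 0, 0, 10, 0, 0, 0.5, 0, 0, 0, 10, 0, 0, 0.5, 0, 0, 0, 10]

```text
clock: 19.9
tcp_pos: [0.5653, -0.0313, 0.3139]
ee_rot: [-179.9, 0.0, 177.6]
ft_force: [-11.6, -2.7, 24.2]
gripper_width: 0.231
```

Run:
```python
from meas import *
st=read_state(); print(st["gripper_width"]*94, st["ft_force"],st["wrist_torque"],st["tcp_pos"],st["ee_rot"])
s=capture("side"); cv2.imwrite("pics/sE.png",s[:,:,::-1])
crop(s,(255,190,345,275),7,"pics/s15.png")
```

```text
21.750449738055668 [-11.5638  -2.7004  24.1562] [-0.2315  2.4856  0.0273] [ 0.5653 -0.0313  0.3139] [-179.9433    0.0162  177.6442]
```

View pics/s15.png

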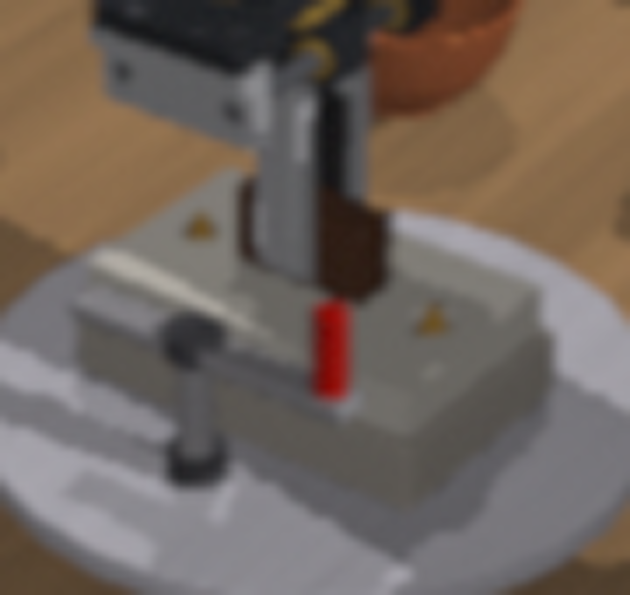

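The height has stopped at the predicted flush value (0.3139) while the force climbed to 24 N, so the plate is seated. I'll relax, release and lift.

Emit:
carry_out:
  moves: [0, 0, -0.4, 0, 0, 0, 10, 0, 0, -0.7, 0, 0, 0, 10, 0, 0, -0.7, 0, 0, 0, 30, 0, 0, -0.7, 0, 0, 0, 60, 0, 0, -0.7, 0, 0, 0, 60, 0, 0, -20, 0, 0, 0, 60, 0, 0, -50, 0, 0, 0, 60, 0, 0, -70, 0, 0, 0, 60]

```text
clock: 20.95
tcp_pos: [0.5654, -0.0312, 0.3849]
ee_rot: [-180.0, 0.1, 177.7]
ft_force: [-0.1, -0.3, -0.1]
gripper_width: 0.603
```

Run:
```python
from meas import *
st=read_state(); print(st["gripper_width"]*94, st["ft_force"],st["joint_positions"])
s=capture("side"); cv2.imwrite("pics/sF.png",s[:,:,::-1])
crop(s,(255,190,345,275),7,"pics/s16.png")
us=wc(red(s),(255,225,325,260)); p=onz("side",*us,.138); print(us,p); d=p[:2]-[.5685,.0419]; print(np.linalg.norm(d),np.arctan2(d[1],d[0])-np.radians(87.7))
shift([p[0],p[1],.22],177.7)
```

```text
56.67087688309345 [-0.1321 -0.2796 -0.0928] [ 42.0211  28.6296 -55.2142 100.8677  25.9432  64.2008  66.1271]
[302.0793 239.4679] [0.5082 0.042  0.138 ]
0.06026166334521409 1.6095542373286056
shift [ 60.5  70.6 -13.4] turn [-0.   0.2 -0. ]  f [ 1.4 -1.2  3.4] t 21.0
```

View pics/s16.png

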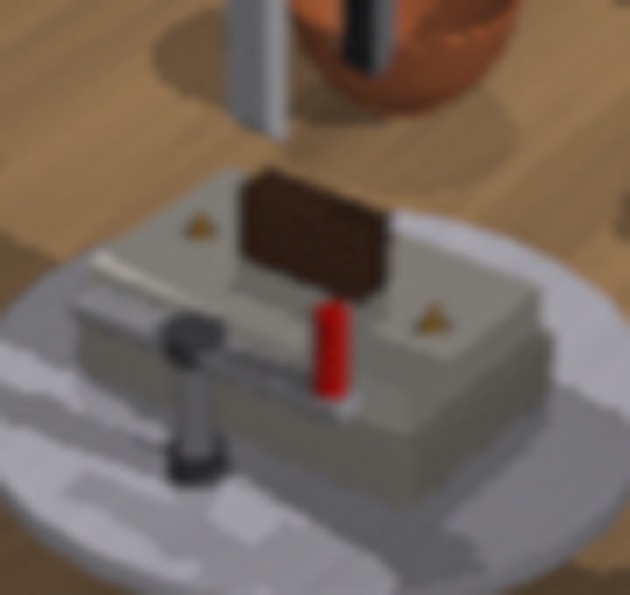

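The plate lies flush with both pin tips showing, and the peg is unchanged at about 1.61 rad. I'll go back to the peg.

Emit:
carry_out:
  moves: [15, 20, -10, 0, 0, 0, 60, 35, 45, -10, 0, 0, 0, 60, 55, 65, -10, 0, 0, 0, 60, 60, 70, -5, 0, 0, 0, 60, 60, 70, 15, 0, 0, 0, 60, 60, 70, 25, 0, 0, 0, 60, 60, 70, 25, 0, 0, 0, 60, 60, 70, 25, 0, 0, 0, 60]

```text
clock: 22.0
tcp_pos: [0.5085, 0.0408, 0.3577]
ee_rot: [180.0, -0.0, 177.6]
ft_force: [-0.5, 1.0, -0.6]
gripper_width: 0.601
```

Run:
```python
from meas import *
st=read_state(); print(st["joint_positions"])
shift([.508,.0425,.145],179)
s=capture("side");crop(s,(255,190,345,275),7,"pics/s17.png")
```

```text
[ 38.4338  24.9365 -57.2345 109.9791  24.5669  58.3712  57.9597]
shift [ 0.6  1.6 32.7] turn [ 0.  -0.  -1.4]  f [-0.5  1.  -0.6] t 22.0
```

View pics/s17.png

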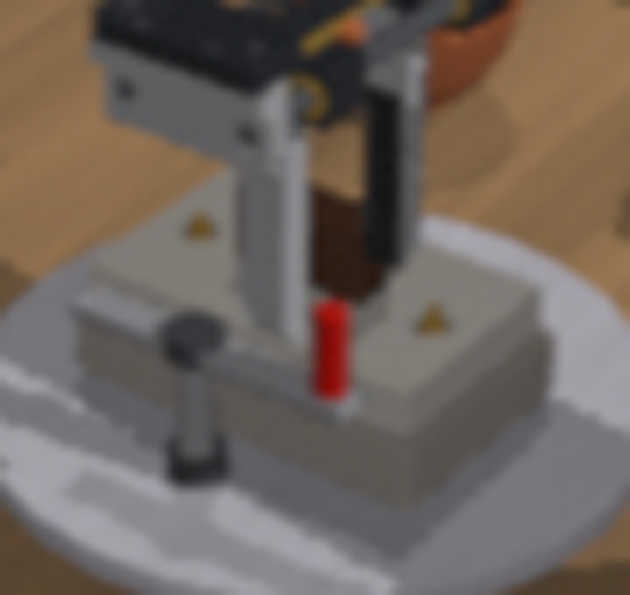

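The jaws straddle the peg from above. I'll lower them 33 mm and narrow the cage.

Emit:
carry_out:
  moves: [1, 2, 10, 0, 0, 0, 60, 1, 2, 22, 0, 0, 0, 60, 1, 2, 32, 0, 0, 0, 60, 1, 2, 32, 0, 0, 0, 45, 1, 2, 32, 0, 0, 0, 28, 1, 2, 32, 0, 0, 0, 26, 1, 2, 32, 0, 0, 0, 26, 1, 2, 32, 0, 0, 0, 26]

```text
clock: 23.05
tcp_pos: [0.5073, 0.0429, 0.3258]
ee_rot: [-180.0, 0.0, 177.6]
ft_force: [-0.3, -0.1, -0.3]
gripper_width: 0.26
```

Run:
```python
from h import *
st=read_state(); print(st["ft_force"],st["tcp_pos"],st["ee_rot"])
pv=np.array([.5685,.0419])
R=Ro.from_euler("xyz",st["ee_rot"],degrees=True); tp0=st["tcp_pos"][:2]; y0=st["ee_rot"][2]; a0=np.radians(y0)
for k in range(1,18):
    a=a0-np.radians(6.5*k); q=pv+.06*np.array([np.cos(a),np.sin(a)])
    print(k,(R.inv().apply([*(q-tp0),0])*1000).round(1),6.5*k,q, "latch",a-np.radians(87.7))
s=capture("side");crop(s,(255,190,345,275),7,"pics/s18.png")
```

```text
[-0.2568 -0.0708 -0.34  ] [0.5073 0.0429 0.3258] [-179.9966    0.0129  177.6495]
1 [-1.5  8.3 -0. ] 6.5 [0.5092 0.0511] latch 1.4564677840024223
2 [-2.7 15.  -0. ] 13.0 [0.5106 0.0578] latch 1.3430213826227908
3 [-4.6 21.5 -0. ] 19.5 [0.5128 0.0642] latch 1.2295749812431593
4 [-7.2 27.8 -0. ] 26.0 [0.5157 0.0704] latch 1.1161285798635279
5 [-10.6  33.7   0. ] 32.5 [0.5193 0.0762] latch 1.0026821784838968
6 [-14.5  39.2   0. ] 39.0 [0.5235 0.0815] latch 0.8892357771042654
7 [-19.1  44.3   0. ] 45.5 [0.5282 0.0864] latch 0.7757893757246339
8 [-24.2  48.8   0. ] 52.0 [0.5335 0.0907] latch 0.6623429743450024
9 [-29.8  52.6   0. ] 58.5 [0.5393 0.0943] latch 0.548896572965371
10 [-35.8  55.9   0. ] 65.0 [0.5454 0.0973] latch 0.4354501715857395
11 [-42.1  58.4   0. ] 71.5 [0.5518 0.0995] latch 0.32200377020610804
12 [-48.7  60.2   0. ] 78.0 [0.5584 0.1011] latch 0.2085573688264768
13 [-55.4  61.2   0. ] 84.5 [0.5652 0.1018] latch 0.09511096744684533
14 [-62.2  61.5   0. ] 91.0 [0.572  0.1018] latch -0.018335433932786138
15 [-69.  61.   0.] 97.5 [0.5788 0.101 ] latch -0.1317818353124176
16 [-75.7  59.7   0. ] 104.0 [0.5854 0.0995] latch -0.24522823669204907
17 [-82.2  57.7   0. ] 110.5 [0.5918 0.0972] latch -0.3586746380716803
```

View pics/s18.png

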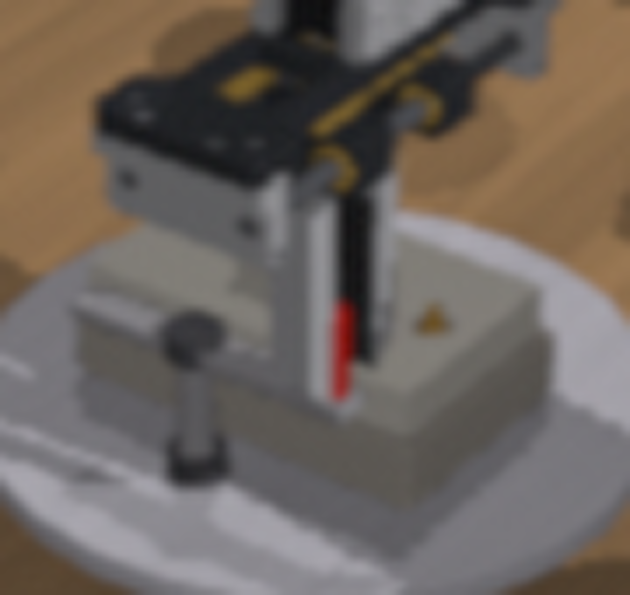

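The peg is caged at crop (343,350). I'll swing it back along the arc.

Emit:
carry_out:
  moves: [-1, 8, 0, 0, 0, 6, 26, -3, 15, 0, 0, 0, 13, 26, -5, 22, 0, 0, 0, 19, 26, -7, 28, 0, 0, 0, 26, 26, -11, 34, 0, 0, 0, 32, 26, -15, 39, 0, 0, 0, 39, 26, -19, 44, 0, 0, 0, 45, 26, -24, 49, 0, 0, 0, 52, 26]

```text
clock: 24.1
tcp_pos: [0.5334, 0.0909, 0.3256]
ee_rot: [-180.0, 0.0, 125.4]
ft_force: [-0.9, -1.9, 0.6]
gripper_width: 0.263
```

Run:
```python
from h import *
st=read_state(); print(st["ft_force"],st["joint_positions"])
for a in(.55,.4,.3,.2,.1,.0,-.05,-.1):
    A=a+np.radians(87.7); p=np.array([.5685,.0419])+.06*np.array([np.cos(A),np.sin(A)]); shift([*p,.1458],np.degrees(A));
```

```text
[-0.8625 -1.8872  0.5823] [ 20.9256  26.3236 -42.3955 107.6139  21.6077  54.3442   4.0527]
shift [-0.6  6.7 -0.2] turn [-0.   0.   6.2]  f [-0.9 -1.9  0.6] t 24.1
shift [-2.3 15.6 -0.2] turn [-0.   0.  14.8]  f [-0.9 -1.9  0.6] t 24.1
shift [-4.1 21.3 -0.2] turn [-0.   0.  20.5]  f [-0.9 -1.9  0.6] t 24.1
shift [-6.5 26.8 -0.2] turn [-0.   0.  26.3]  f [-0.9 -1.9  0.6] t 24.1
shift [-9.4 32.  -0.2] turn [-0.  0. 32.]  f [-0.9 -1.9  0.6] t 24.1
shift [-12.8  37.   -0.2] turn [-0.   0.  37.7]  f [-0.9 -1.9  0.6] t 24.1
shift [-14.7  39.3  -0.3] turn [-0.   0.  40.6]  f [-0.9 -1.9  0.6] t 24.1
shift [-16.7  41.5  -0.3] turn [-0.   0.  43.5]  f [-0.9 -1.9  0.6] t 24.1
```

Emit:
carry_out:
  moves: [-1, 7, 0, 0, 0, 6, 26, -2, 13, 0, 0, 0, 12, 26, -4, 19, 0, 0, 0, 18, 26, -6, 25, 0, 0, 0, 24, 26, -9, 30, 0, 0, 0, 30, 26, -11, 35, 0, 0, 0, 35, 26, -14, 39, 0, 0, 0, 40, 26, -14, 39, 0, 0, 0, 40, 26]

```text
clock: 25.1
tcp_pos: [0.5732, 0.1024, 0.3256]
ee_rot: [-180.0, -0.0, 85.7]
ft_force: [0.2, -0.1, 0.3]
gripper_width: 0.261
```

Run:
```python
from meas import *
st=read_state(); print(st["ft_force"],st["joint_positions"])
s=capture("side");crop(s,(235,190,335,275),7,"pics/s19.png")
for a in(-.05,-.1,-.14):
    A=a+np.radians(87.7); p=np.array([.5685,.0419])+.06*np.array([np.cos(A),np.sin(A)]); shift([*p,.1458],np.degrees(A));
```

```text
[ 0.1777 -0.1041  0.2981] [ 11.9408  27.9908 -32.5067 101.9982  17.8812  55.2035 -32.1763]
shift [-0.7  0.9 -0.2] turn [-0.  -0.   0.9]  f [-0.6  0.1  0.3] t 25.15
shift [-0.8  3.9 -0.2] turn [-0.  -0.   3.8]  f [-0.6  0.1  0.3] t 25.15
shift [-1.   6.3 -0.2] turn [-0.  -0.   6.1]  f [-0.6  0.1  0.3] t 25.15
```

View pics/s19.png

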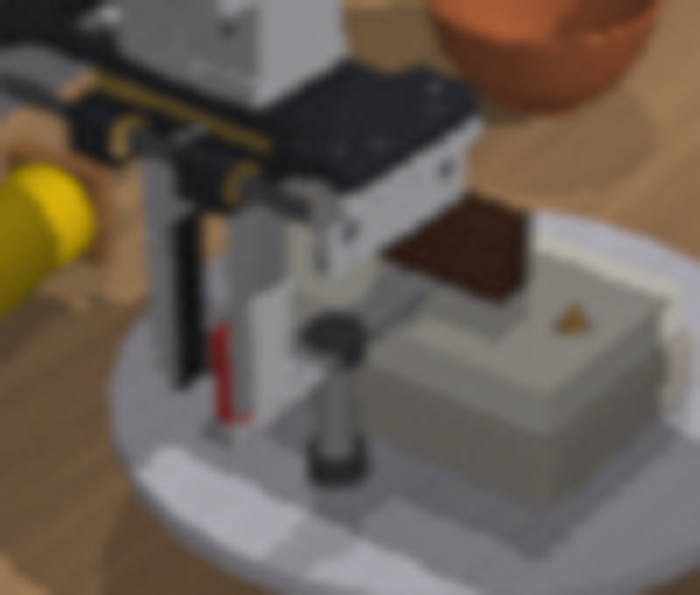

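The tongue lies over the plate at crop (400,300). The pushing finger still trails, so I'll nudge 5 mm further to the stop, then back off and lift.

Emit:
carry_out:
  moves: [0, 2, 0, 0, 0, 1, 26, 0, 3, 0, 0, 0, 2, 26, 0, 5, 0, 0, 0, 3, 26, 0, 6, 0, 0, 0, 4, 26, 0, 6, 0, 0, 0, 4, 26, 0, 2, 0, 0, 0, 4, 34, 0, 2, -15, 0, 0, 4, 40, 0, 2, -60, 0, 0, 4, 40]

```text
clock: 26.15
tcp_pos: [0.575, 0.1018, 0.3858]
ee_rot: [-179.9, 0.0, 81.6]
ft_force: [1.0, 0.3, 1.2]
gripper_width: 0.397
```

Run:
```python
from meas import *
st=read_state(); print(st["ft_force"],st["tcp_pos"],st["joint_positions"])
s=capture("side");crop(s,(235,190,335,275),7,"pics/s20.png"); cv2.imwrite("pics/sG.png",s[:,:,::-1])
us=wc(red(s),(255,225,300,260)); p=onz("side",*us,.138); d=p[:2]-[.5685,.0419]; print(us,p,np.linalg.norm(d),np.arctan2(d[1],d[0])-np.radians(87.7))
```

```text
[0.9827 0.2891 1.2433] [0.575  0.1018 0.3858] [ 12.6525  24.0614 -33.0804  98.6883  14.5813  61.7286 -33.5049]
[267.3732 242.127 ] [0.5717 0.0997 0.138 ] 0.057866617305921075 -0.01478679510226355
```

View pics/s20.png

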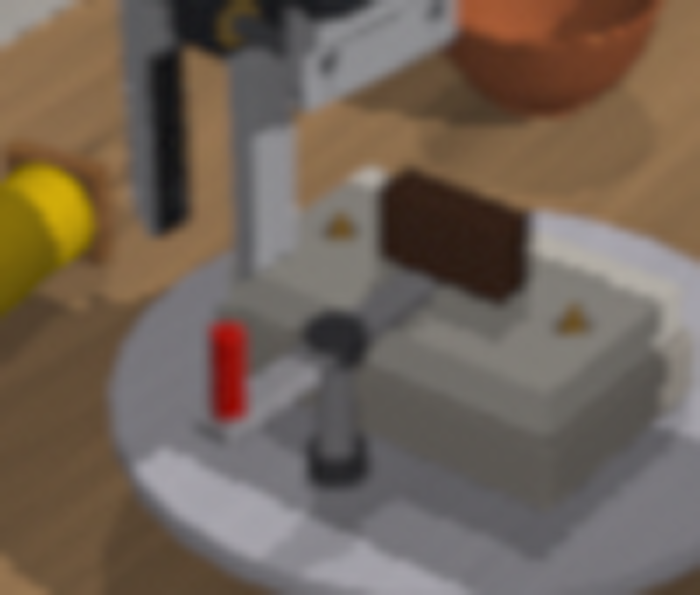

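The latch reads about -0.01 rad, the tongue lies over the plate and the fingers are clear of the peg. I'll back the arm off for a final check from above.

Emit:
carry_out:
  moves: [0, 0, -20, 0, 0, 0, 40, 0, 0, -50, 0, 0, 0, 40, 40, 0, -60, 0, 0, 0, 40, 85, 0, -60, 0, 0, 0, 40, 130, 0, -60, 0, 0, 0, 40, 170, 0, -60, 0, 0, 0, 40, 180, 0, -60, 0, 0, 0, 40, 180, 0, -60, 0, 0, 0, 40]

```text
clock: 27.2
tcp_pos: [0.6013, 0.2803, 0.4461]
ee_rot: [180.0, -0.0, 81.7]
ft_force: [0.3, -1.5, -0.8]
gripper_width: 0.4
```

Run:
```python
from meas import *
s=capture("side");t=capture("top");cv2.imwrite("pics/sH.png",s[:,:,::-1]); cv2.imwrite("pics/tH.png",t[:,:,::-1])
a=cv2.resize(s[190:275,240:340],None,fx=4,fy=4,interpolation=cv2.INTER_CUBIC); b=cv2.resize(t[190:275,235:330],None,fx=4,fy=4,interpolation=cv2.INTER_CUBIC)
cv2.imwrite("pics/f.png",np.hstack([a,b])[:,:,::-1])
```

```text
(no output)
```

View pics/f.png

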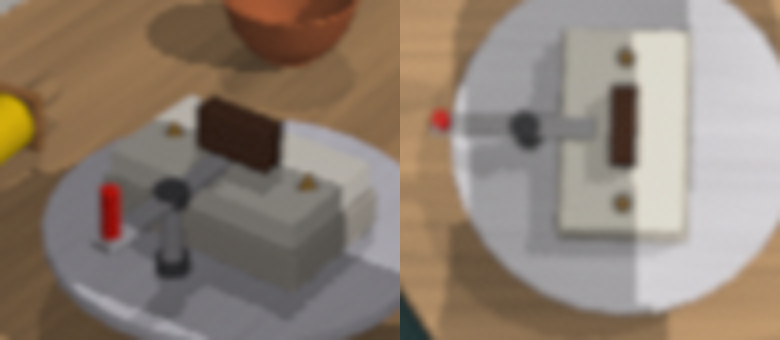

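View pics/tH.png

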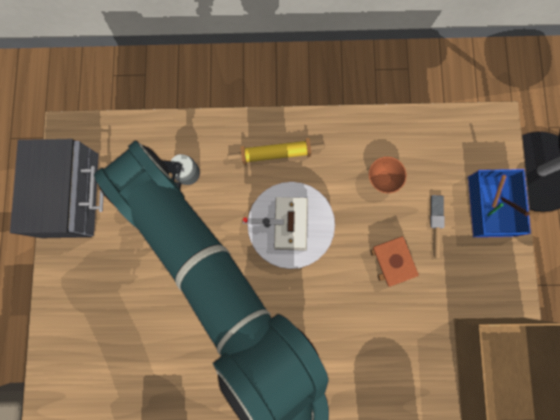

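The final pictures show the top half square and flush, with the pins at top-crop (625,57) and (622,203). The tongue is over the plate, the bystanders I can see are where they were, and the arm is clear. I'm handing in.

```bash
python3 -c "
from plant import *
print(hand_in()); print(read_state()['clock'])"
```

```text
the job is handed in; nothing more can be done
None
the job is handed in; nothing more can be done
```

The mould is closed and the job is handed in, at about 27 s of the 69 s allowed. The hand-in gives no verdict, so what follows is from my own checks.

**What I did**
- **Latch open:** I swung the latch by its peg to about 1.6 rad.
- **Placing:** I lifted the top half by its grip and lowered it over both pins in small steps.
- **Pressing:** I pressed it down until it stopped at the height worked out for flush (TCP z 0.3139), with about 24 N showing at the wrist.
- **Latch closed:** I swung the latch back over the plate.

**Last checks**
- **Latch angle:** about -0.01 rad from the side camera.
- **Seating:** both pins show through the holes, the plate looks square, and the latch tongue passed over it, which a proud plate would have blocked.
- **Other things on the table:** the slab, bowl, roller, tub and brush look unmoved. The arm hid the glaze jar in the final top view, so I did not recheck it, but the arm never went near it low down.

**What disagreed**
- The two cameras differed by 1–3 mm on the mould's centre, so I used a value between them.
- The wrist showed up to 12 N of sideways force while pressing, probably one pin bearing on its hole. It was gone after release.
- The peg's last measured radius was 57.9 mm instead of 60 mm, which is within the calibration error.

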